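Load the bench UV chamber and lock its hood

TASK

Sterilise the small things left on the bench: draw back the safety catch of the white UV chamber, swing its hood fully open by the bar, and load every cover-slip box and dust cap on the bench, standing flat side by side, into the steel dish. Slide the dish along the deck, without lifting it off, from its loading mark to the lamp mark where the hood comes down, so that it sits squarely inside the marked corners; then shut the hood fully and push the catch fully home again. Leave everything else on the bench where it is.

Things in the scene. Friction and masses are not known exactly. Their poses are not given: they have to be found in the camera images.
- chamber: fixed bench UV chamber: aluminium deck 160 mm (its x) by 400 mm (its y), 12 mm thick, on the bench. The origin is on the bench under the deck (deck spans x -80..80, y -190..210 mm); its x points away from the robot, its y to the robot's left, z up. Black corner brackets mark two parking places on the deck. The hood is hinged at the left end on two posts; the catch stands on a 68 mm high block in front of the deck, at x -108, y 40 mm
- load_mark (a point): centre of the right-hand (loading) parking place, on the deck's top surface, chamber x 0, y -100, z 12 mm; axes as the chamber's. Fixed nearby: a tall microscope on the robot's side (about world x 0.18 to 0.34, y -0.25 to 0.07, 0.4 high; lean the gripper away from it for things close to it) and a black monitor (from x 0.67, y 0.08 to 0.34, 0.38 high) behind the hood
- lamp_mark (a point): centre of the left-hand (lamp) parking place under the hood, on the deck's top surface, chamber x 0, y 90, z 12 mm; axes as the chamber's. Its corner brackets stand about 2.5 to 5.5 mm outside a squarely parked dish
- hood (a joint): angle of the hood, rad: 0 shut (lying level), 1.65 fully open (standing up at the left end). White plate 155 mm (x) by 190 mm, 5 mm thick, with 24 mm skirts front and back; underside 62 mm above the bench when shut. The hinge axis runs along the chamber's x at chamber y 185, z 64.5 mm; the right edge rises. Its hinge is stiff: it stays wherever it is left and takes about 4 N at the bar to raise and 1 N to lower. Blocked while the catch is home
- hood_bar (a point): middle of the hood's steel bar handle: round, 10 mm thick, 84 mm long along the chamber's x, 225 mm from the hinge axis, carried on two 8 mm arms at its ends, with 40 mm free between bar and hood edge. At chamber x 0, y -40, z 64.5 mm when the hood is shut
- catch (a joint): travel of the sliding catch, m: 0 home (its nose reaches 15 mm over the shut hood's front edge), 0.025 drawn back fully towards the robot (along the chamber's -x); the nose is clear of the hood beyond 0.016. Stays where left; moves against about 2 N
- catch_knob (a point): grip height on the axis of the catch's black upright knob, 16 mm in diameter, from 77 to 111 mm above the bench (this point at 95 mm). At chamber x -104.5, y 40 mm when home, x -129.5 mm when drawn back
- dish: loose steel dish, 130 mm (x) by 150 mm (y), 14 mm high, walls 4 mm, floor 4 mm, 0.35 kg; origin at the centre of its underside, which rests on the deck. An upright grip tab stands on its right-hand (-y) wall. Starts near the loading mark
- dish_tab (a point): grip point on the dish's upright tab, 34 mm above the dish's underside, at dish x 0, y -70 mm. The tab is 30 mm wide (x), 10 mm thick (y) and reaches 45 mm above the underside
- coverslips_0: white box of cover slips, 33 x 33 x 16 mm, origin at the centre of its underside; may be absent
- coverslips_1: white box of cover slips, 33 x 33 x 16 mm, origin at the centre of its underside; may be absent
- coverslips_2: white box of cover slips, 33 x 33 x 16 mm, origin at the centre of its underside; may be absent
- dust_cap: round black dust cap, 34 mm across, 20 mm high, origin at the centre of its underside; may be absent
- oil_a: bystander: small amber bottle with black cap, 32 mm across, 68 mm high, origin at its foot; leave alone
- objective_case: bystander: round amber and black case, 38 mm across, 63 mm high, origin at its foot; leave alone
- lens_tissue_1: bystander: flat blue and white packet, 53 x 101 x 10 mm, origin at the centre of its underside; leave alone
- timer: bystander: white bench timer, 52 x 72 x 34 mm, origin at the centre of its underside; leave alone
Mind the look-alikes: they are no part of the job. Leave any purple look-alike of the coverslips_0 alone. What is shaped like the coverslips_1 but green is not meant.

How it is judged:
On the way, in this order (a step that is already met when the one before it is completed fails the run):
1. the catch is drawn back while the hood is still shut (value of joint catch above 0.018 m and value of joint hood below 0.06 rad), for 0.1 s.
2. the hood is swung open (value of joint hood above 1.3 rad), for 0.2 s.
3. the loaded dish is parked squarely on the lamp mark, the hood still open (value of joint hood above 1 rad and x of dish in the frame of lamp_mark between -0.014 and 0.014 m and y of dish in the frame of lamp_mark between -0.014 and 0.014 m and angle between the y axis of dish and the y axis of chamber, either way round below 0.15 rad and z of dish in the frame of lamp_mark below 0.005 m and x of coverslips_0 in the frame of dish between -0.061 and 0.061 m and y of coverslips_0 in the frame of dish between -0.071 and 0.071 m and z of each of coverslips_0, coverslips_1, coverslips_2, dust_cap in the frame of dish below 0.012 m and angle between each of coverslips_0, coverslips_1, coverslips_2, dust_cap's own z axis and vertical below 0.3 rad and x of coverslips_1 in the frame of dish between -0.061 and 0.061 m and y of coverslips_1 in the frame of dish between -0.071 and 0.071 m and x of coverslips_2 in the frame of dish between -0.061 and 0.061 m and y of coverslips_2 in the frame of dish between -0.071 and 0.071 m and x of dust_cap in the frame of dish between -0.061 and 0.061 m and y of dust_cap in the frame of dish between -0.071 and 0.071 m), for 0.2 s.
4. the hood is shut again over the dish, the catch still drawn back (value of joint hood below 0.04 rad and value of joint catch above 0.015 m), for 0.1 s.
At the end, for the whole second after the job is handed in: catch within 6 mm of home, hood shut within 0.04 rad, dish flat on the deck within 14 mm of the lamp mark along each deck axis and square within 0.15 rad, every cover-slip box and dust cap present standing on the dish floor (not stacked or on the rim), all at rest (value of joint catch below 0.006 m and value of joint hood below 0.04 rad and x of dish in the frame of lamp_mark between -0.014 and 0.014 m and y of dish in the frame of lamp_mark between -0.014 and 0.014 m and angle between the y axis of dish and the y axis of chamber, either way round below 0.15 rad and z of dish in the frame of lamp_mark below 0.005 m and x of coverslips_0 in the frame of dish between -0.061 and 0.061 m and y of coverslips_0 in the frame of dish between -0.071 and 0.071 m and z of each of coverslips_0, coverslips_1, coverslips_2, dust_cap in the frame of dish below 0.012 m and angle between each of coverslips_0, coverslips_1, coverslips_2, dust_cap's own z axis and vertical below 0.3 rad and x of coverslips_1 in the frame of dish between -0.061 and 0.061 m and y of coverslips_1 in the frame of dish between -0.071 and 0.071 m and x of coverslips_2 in the frame of dish between -0.061 and 0.061 m and y of coverslips_2 in the frame of dish between -0.071 and 0.071 m and x of dust_cap in the frame of dish between -0.061 and 0.061 m and y of dust_cap in the frame of dish between -0.071 and 0.071 m and linear speed of dish below 0.02 m/s); the robot touches nothing.
It fails at once if the dish was lifted off the deck or tipped (z of dish in the frame of lamp_mark above 0.012 m or angle between dish's own z axis and vertical above 0.2 rad).
It fails at once if a bystander was moved more than 40 mm (distance of any of oil_a, objective_case, lens_tissue_1, timer from where it was at the start of the episode above 0.04 m).
Of coverslips_0, coverslips_1, coverslips_2, dust_cap only 3 to 4 are there at a start; the rules pass over those that are not, and their reading is None.
At some moment in a run one of coverslips_0, coverslips_1, coverslips_2, dust_cap may be knocked a few centimetres aside while the robot is not near it.
Once in a run the grip may slacken for a moment while it holds something.
It also fails if it takes over 210 s, if anything falls off the work surface, if the arm or the gripper's body presses on something with over 40 N, if the wrist force passes 120 N, or if a joint passes its speed limit or range.

ROBOT

A 7-joint arm with a two-finger parallel gripper is mounted at the origin on the work surface; the furniture and walls round the work are solid. World frame = base frame: x ahead of the robot, y to its left, z up, the work surface at z = 0. Lengths are in m, angles in rad, forces in N, time in s.
With the tool pointing down it reaches from about 0.425 to 0.925 m from the base axis. Payload 6.8 kg.
Tool frame: the origin (TCP) lies midway between the tips of the shut fingers; the grasp point (between the pads) lies 19 mm behind it; z points along the fingers, y is the direction in which the jaws open and shut (so a half turn about z gives the same grasp; the last joint's range is limited). The gripper opens to 88 mm and grips with 3 to 60 N. Pads are 20 mm wide; open, the fingers measure 115 mm over their backs; the gripper's body (75 mm by 178 mm) begins 61 mm behind the grasp point.
Start: joints at [1.155, 0.477, 0.022, 1.555, -0.011, 1.109, -0.083], TCP at [0.205, -0.643, 0.223] pointing down, gripper open.
Joint ranges: [-2.96, 2.96], [-0.34, 2.1], [-1.41, 1.46], [0.24, 2.44], [-1.37, 4.51], [0.17, 1.92], [-2.96, 2.96]. Speed limits (rad/s): [2.39, 2.39, 3.14, 3.14, 3.14, 3.14, 3.14].

INTERFACE

Orientations are given as [roll, pitch, yaw] about the fixed x, y, z axes, in that order (R = Rz(yaw) Ry(pitch) Rx(roll)).
In Python, from cell import state, snapshot, camera_params, job_done gives the robot as it stands.
- The arm moves only by the tool step_arm, never from a script. Its argument "rows" is a list of rows, each an object of numbers: "x", "y", "z": the shift along the world's x, y, z in mm; "rx", "ry", "rz": the turn, a rotation vector about the world's x, y, z in rad; "grip": the closure, from 0 (fully open) to 1 (shut). A call has 1 to 8 rows; each row shifts and turns the pose as measured when the row begins; what a row does not reach is not made up. A row lasts 1/12 s, in which the tool goes at most 41.7 mm and 7.16 degrees, less where a joint would pass 70% of its speed; a pose out of reach is approached as far as the arm can. A call is refused whole if a number of a shift passes 41.7 or a number of a turn 0.125, either way. A call with a gripper value outside its range is refused whole. The fingers move at their own pace and stop on an object; "newtons" is the grip in N (left out, the last holds). Time passes only in rows, so rows that do not move let the fingers close. It gives the time, the measured TCP pose, the force and the opening at its end, in the units of the state.
- state(): the state, without advancing time (a new reading comes with each control period).
- snapshot(name): name is "scene" or "top" or "wrist"; returns the picture (384x512x3 uint8, red, green, blue); there is no depth.
- camera_params(name): a dict with "K" (3x3 intrinsics, pixels), "rvec" (rotation vector, rad) and "tvec" (3), from world to camera coordinates, as OpenCV has them; the wrist camera has in their place "T_tool_cam" (4x4, takes a point from camera to tool coordinates, whose origin is the TCP and whose axes are the flange's). Camera axes: x right, y down, z forward; pixel columns grow to the right and rows downward; lengths in m; the calibration is good to about 2 mm. A picture is of the moment at which its call begins: read the wrist's pose just before it. camera_params takes no time and is no camera call.
- job_done(): hands the job in, once; it reports no verdict.
The state is a dict: "clock": time; "joints": joint angles; "joint_velocities": joint speeds; "effort": joint torques, N m; "tool_pos": TCP position; "eef_rot": TCP orientation; "contact_force": force on the tool from outside, world axes, zero at the start; "ft_torque": the same for the moment, N m; "gripper_width": finger opening in m.
Only numpy, scipy, OpenCV 4.12 (cv2) and the standard library are available. Lean on these libraries where they do the work, as an engineer would, in place of code of your own. Each camera call takes 0.05 s, during which the arm holds its last target. There are 200 camera calls.

## Working session

There is one attempt and no reset: what is moved stays moved. The work goes in short steps, Python scripts to look and compute and a tool call to move; the robot and the scene stay as the last step left them, time stands still between calls to the robot, and variables do not carry over. Pictures are saved under pics/ and viewed, about 12 in all and at most 16, crops included, and the job is handed in when it is done.

Besides the shell and the picture viewer there is one more tool, called after "Request:" as name(argument=value, ...) on one line, values as JSON. step_arm: Moves the arm, as the interface text tells. Its arguments: {"type":"object","properties":{"rows":{"type":"array","items":{"type":"object","properties":{"x":{"type":"number"},"y":{"type":"number"},"z":{"type":"number"},"rx":{"type":"number"},"ry":{"type":"number"},"rz":{"type":"number"},"grip":{"type":"number"}}}},"newtons":{"type":"number"}},"required":["rows"]}

```bash
ls; mkdir -p pics
python3 - <<'E'
from cell import *
import cv2,numpy as np
np.set_printoptions(precision=4,suppress=True)
print(state())
for n in("scene","top","wrist"):
    print(n,camera_params(n))
    im=snapshot(n)[:,:,::-1]; cv2.imwrite(f'pics/{n}0.png',im)
a=[cv2.imread(f'pics/{n}0.png') for n in("scene","top")]
cv2.imwrite('pics/top0b.png',cv2.resize(a[1],(800,600),interpolation=cv2.INTER_CUBIC))
cv2.imwrite('pics/scene0b.png',cv2.resize(a[0],(800,600),interpolation=cv2.INTER_CUBIC))
E
```

```text
pics
{'clock': 0.0, 'joints': array([ 1.1549,  0.4778,  0.0224,  1.5564, -0.0115,  1.1093, -0.083 ]), 'joint_velocities': array([-0.0008, -0.0014, -0.0006,  0.0003, -0.0012, -0.0005, -0.0005]), 'effort': array([ -0.0008, -58.2849,   1.5341, -27.2609,  -0.0544,   0.0169,
         0.0001]), 'tool_pos': array([ 0.2043, -0.6427,  0.2217]), 'eef_rot': array([-3.1398,  0.0001,  0.3078]), 'contact_force': array([-0.3219, -0.3871, -0.0245]), 'ft_torque': array([-0.0255,  0.0007, -0.002 ]), 'gripper_width': 0.08788935710752938}
scene {'K': array([[483.7958,   0.    , 252.0329],
       [  0.    , 483.7958, 195.1778],
       [  0.    ,   0.    ,   1.    ]]), 'rvec': array([ 2.0036, -0.2655,  0.1582]), 'tvec': array([-0.4855,  0.1544,  1.2241])}
top {'K': array([[360.2576,   0.    , 255.094 ],
       [  0.    , 360.2576, 190.7791],
       [  0.    ,   0.    ,   1.    ]]), 'rvec': array([ 2.1981, -2.1338,  0.1546]), 'tvec': array([0.0307, 0.5119, 1.0504])}
wrist {'K': array([[324.5963,   0.    , 254.8332],
       [  0.    , 324.5963, 192.0588],
       [  0.    ,   0.    ,   1.    ]]), 'T_tool_cam': array([[ 0.0003, -0.9662, -0.2577,  0.0707],
       [ 1.    ,  0.    ,  0.0009,  0.0005],
       [-0.0009, -0.2577,  0.9662, -0.1616],
       [ 0.    ,  0.    ,  0.    ,  1.    ]])}
```

View pics/top0b.png

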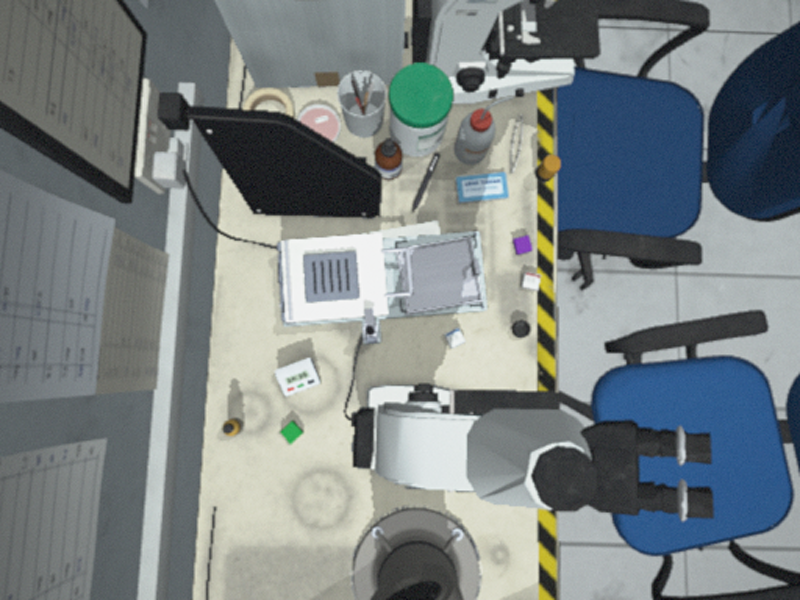

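View pics/scene0b.png

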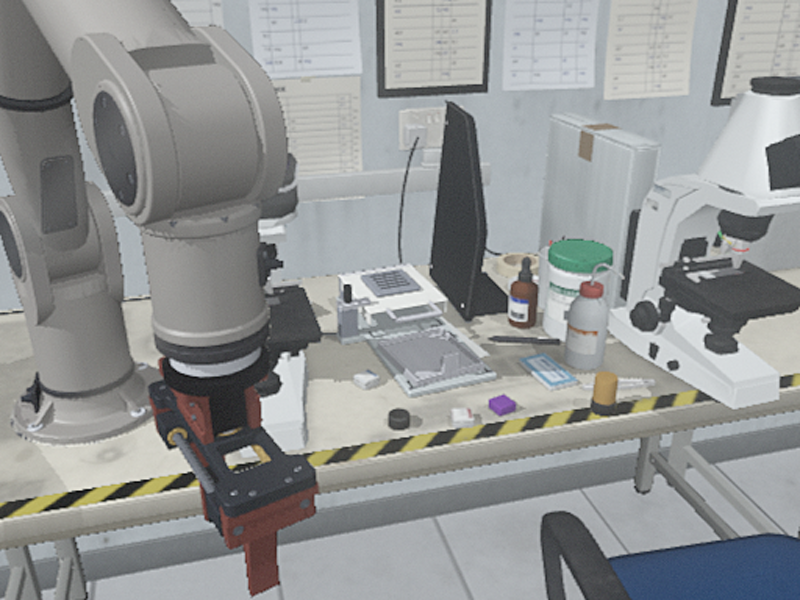

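The top view shows white boxes at (531,279) and (455,338), the cap at (521,328), purple at (522,244), green at (291,431), the hood at (330,278), the catch at (370,328) and the dish at (440,272). The scene view shows the same boxes at (463,413) and (366,378), and the cap at (399,418). No third white box is visible so far.

```bash
cat > h.py <<'E'
from cell import *
import cv2,numpy as np
from scipy.spatial.transform import Rotation as R
np.set_printoptions(precision=4,suppress=True)
def cam(n,st=None):
    p=camera_params(n)
    if n=='wrist':
        st=st or state(); T=np.eye(4); T[:3,:3]=R.from_euler('xyz',st['eef_rot']).as_matrix(); T[:3,3]=st['tool_pos']
        T=T@np.array(p['T_tool_cam']); return np.array(p['K']),T[:3,:3],T[:3,3]
    Rm=cv2.Rodrigues(np.array(p['rvec']))[0]
    return np.array(p['K']),Rm.T,-Rm.T@np.array(p['tvec'])
def ray(c,uv):
    d=c[1]@np.linalg.inv(c[0])@np.array([uv[0],uv[1],1.]); return c[2],d/np.linalg.norm(d)
def onz(c,uv,z):
    o,d=ray(c,uv); return o+d*(z-o[2])/d[2]
def tri(*cu):
    A=np.zeros((3,3));b=np.zeros(3);L=[ray(c,u) for c,u in cu]
    for o,d in L: P=np.eye(3)-np.outer(d,d);A+=P;b+=P@o
    x=np.linalg.solve(A,b); return x,[np.linalg.norm(np.cross(x-o,d)) for o,d in L]
def proj(c,X):
    q=c[0]@c[1].T@(np.array(X)-c[2]); return q[:2]/q[2]
def shot(n,f):
    st=state(); im=snapshot(n)[:,:,::-1].copy(); cv2.imwrite(f'pics/{f}.png',im); return im,cam(n,st)
def crop(im,x0,y0,x1,y1,f,k):
    cv2.imwrite(f'pics/{f}.png',cv2.resize(im[y0:y1,x0:x1],None,fx=k,fy=k,interpolation=cv2.INTER_CUBIC))
E
python3 - <<'E'
from h import *
t=cv2.imread('pics/top0.png');s=cv2.imread('pics/scene0.png')
ct,cs=cam('top'),cam('scene')
f=.64
for n,a,b in [('boxA',(531,279),(463,413)),('boxB',(455,338),(366,378)),('cap',(521,328),(399,418)),('purple',(522,244),(502,404))]:
    a=np.array(a)*f;b=np.array(b)*f
    print(n,tri((ct,a),(cs,b)),onz(ct,a,.016),onz(cs,b,.016))
print(ct[2],cs[2])
crop(t,170,135,370,240,'topc',4); crop(s,205,160,330,270,'scenec',6)
E
```

```text
boxA (array([ 0.5571, -0.2137,  0.0145]), [np.float64(0.0016614302609839694), np.float64(0.0016614302609839358)]) [ 0.5585 -0.2138  0.016 ] [ 0.5546 -0.2159  0.016 ]
boxB (array([ 0.4377, -0.0664,  0.0102]), [np.float64(0.0008832746199359684), np.float64(0.0008832746199359822)]) [ 0.4382 -0.0658  0.016 ] [ 0.4347 -0.0758  0.016 ]
cap (array([ 0.4604, -0.1951,  0.0105]), [np.float64(0.0015085575361091666), np.float64(0.0015085575361092657)]) [ 0.4614 -0.1941  0.016 ] [ 0.4567 -0.2029  0.016 ]
purple (array([ 0.6283, -0.1972,  0.0083]), [np.float64(0.0016982480698159823), np.float64(0.0016982480698161367)]) [ 0.6282 -0.1959  0.016 ] [ 0.6215 -0.2084  0.016 ]
[0.3769 0.0641 1.1046] [ 0.2073 -1.1282  0.665 ]
```

View pics/topc.png

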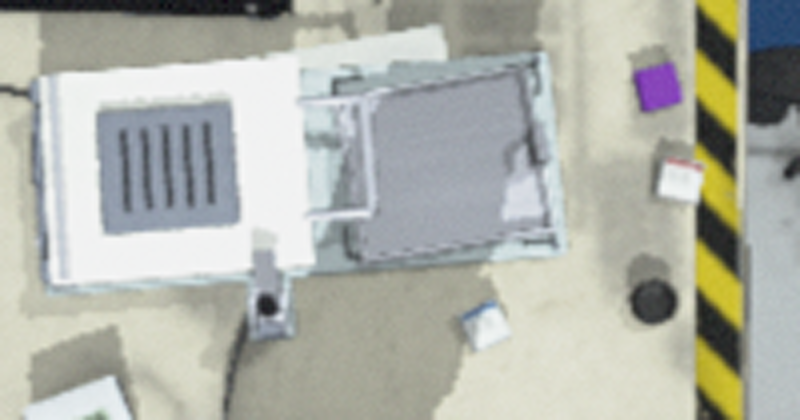

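Run:
```python
from h import *
ct=cam('top')
g=lambda u,v,z:onz(ct,(170+u/4-.4,135+v/4-.4),z)
fr=g(549,52,.012);nr=g(566,254,.012);nl=g(46,291,.012)
print('fr',fr,'nr',nr,'nl',nl,np.linalg.norm(fr-nr),np.linalg.norm(nl-nr))
d=nl-nr; print('yaw from long',np.arctan2(-d[0],d[1])); d=fr-nr; print('yaw short',np.arctan2(d[1],d[0]))
hl=g(300,56,.0645);hr=g(314,266,.067);print('hood right edge',hl,hr)
print('hood left near',g(50,283,.067))
print('bar ends',g(362,99,.0645),g(375,214,.0645),'knob',g(267,304,.111))
# chamber: fit from corners
yaw=np.arctan2(-(nl-nr)[0],(nl-nr)[1])
for y in(yaw,):
  c,s=np.cos(y),np.sin(y);Rz=np.array([[c,-s],[s,c]])
  os=[p[:2]-Rz@np.array(q) for p,q in((fr,(.08,-.19)),(nr,(-.08,-.19)),(nl,(-.08,.21)))]
  print(y,os); o=np.mean(os,0)
  for n,q in dict(knob=(-.1045,.04),bar=(0,-.04),load=(0,-.1),lamp=(0,.09)).items(): print(n,o+Rz@np.array(q))
```

```text
fr [ 0.6535 -0.1117  0.012 ] nr [ 0.4959 -0.1264  0.012 ] nl [0.4557 0.268  0.012 ] 0.15829370293904807 0.3964220476381472
yaw from long 0.10155016136810177
yaw short 0.093094138852614
hood right edge [0.631  0.0809 0.0645] [0.4756 0.0658 0.067 ]
hood left near [0.4576 0.2552 0.067 ]
bar ends [0.6002 0.0343 0.0645] [0.5152 0.0226 0.0645] knob [0.4441 0.0973 0.111 ]
0.10155016136810177 [array([0.5547, 0.0692]), array([0.5562, 0.0707]), array([0.5566, 0.0672])]
knob [0.4478 0.0982]
bar [0.5599 0.0292]
load [ 0.566  -0.0304]
lamp [0.5467 0.1586]
```

Request:
step_arm(rows=[{"x": 20, "y": 10, "z": 25}, {"x": 25, "y": 15, "z": 25}, {"x": 25, "y": 20, "z": 22}, {"x": 25, "y": 20, "z": 22}, {"x": 25, "y": 25, "z": 20}, {"x": 25, "y": 25, "z": 20}, {"x": 25, "y": 25, "z": 20}, {"x": 25, "y": 25, "z": 15}])

```text
invalid input
```

Request:
step_arm(rows=[{"x": 20, "y": 35, "rz": -0.03}, {"x": 15, "y": 35, "rz": -0.03}, {"x": 10, "y": 38, "rz": -0.03}, {"y": 38, "rz": -0.03}, {"y": 38, "rz": -0.03}, {"y": 38, "rz": -0.03}, {"y": 38, "rz": -0.02}, {"y": 38}])

```text
invalid input
```

Run:
```python
from h import *
s=state();print(s['clock'],s['joints'],s['tool_pos'],s['eef_rot'],s['contact_force'])
```

```text
0.15 [ 1.1549  0.4776  0.0224  1.5562 -0.0115  1.1093 -0.0831] [ 0.2043 -0.6428  0.2219] [-3.1402  0.0001  0.3078] [-0.3715  0.9518  0.2608]
```

Request:
step_arm(rows=[{"x": 20, "y": 10, "z": 25, "rx": 0, "ry": 0, "rz": 0, "grip": 0}, {"x": 25, "y": 15, "z": 25, "rx": 0, "ry": 0, "rz": 0, "grip": 0}])

```text
clock: 0.32
tool_pos: [0.2408, -0.6174, 0.2661]
eef_rot: [-3.129, 0.006, 0.297]
contact_force: [0.1, -0.9, 1.1]
gripper_width: 0.0877
```

Request:
step_arm(rows=[{"x": 25, "y": 20, "z": 22, "rz": 0, "grip": 0}, {"x": 25, "y": 20, "z": 22, "rz": 0, "grip": 0}, {"x": 25, "y": 25, "z": 20, "rz": 0, "grip": 0}, {"x": 25, "y": 25, "z": 20, "rz": 0, "grip": 0}, {"x": 25, "y": 25, "z": 20, "rz": 0, "grip": 0}, {"x": 25, "y": 25, "z": 18, "rz": 0, "grip": 0}, {"x": 25, "y": 25, "z": 10, "rz": 0, "grip": 0}, {"x": 20, "y": 30, "z": 10, "rz": 0, "grip": 0}])

```text
invalid input
```

Request:
step_arm(rows=[{"x": 20, "y": 35, "z": 0, "rx": 0, "ry": 0, "rz": -0.03, "grip": 0}, {"x": 20, "y": 35, "z": 0, "rx": 0, "ry": 0, "rz": -0.03, "grip": 0}, {"x": 10, "y": 38, "z": 0, "rx": 0, "ry": 0, "rz": -0.03, "grip": 0}, {"x": 0, "y": 40, "z": 0, "rx": 0, "ry": 0, "rz": -0.03, "grip": 0}, {"x": 0, "y": 40, "z": 0, "rx": 0, "ry": 0, "rz": -0.03, "grip": 0}, {"x": 0, "y": 40, "z": 0, "rx": 0, "ry": 0, "rz": -0.03, "grip": 0}, {"x": 0, "y": 40, "z": 0, "rx": 0, "ry": 0, "rz": 0, "grip": 0}, {"x": 0, "y": 20, "z": 0, "rx": 0, "ry": 0, "rz": 0, "grip": 0}])

```text
clock: 0.98
tool_pos: [0.2967, -0.3201, 0.2684]
eef_rot: [-3.136, 0.005, 0.111]
contact_force: [0.7, 0.1, 0.1]
gripper_width: 0.0879
```

Request:
step_arm(rows=[{"x": 30, "y": -10, "z": 20, "rx": 0, "ry": 0, "rz": 0, "grip": 0}, {"x": 35, "y": 0, "z": 20, "rx": 0, "ry": 0, "rz": 0, "grip": 0}, {"x": 35, "y": 0, "z": 20, "rx": 0, "ry": 0, "rz": 0, "grip": 0}, {"x": 35, "y": 0, "z": 20, "rx": 0, "ry": 0, "rz": 0, "grip": 0}, {"x": 20, "y": 20, "z": 20, "rx": 0, "ry": 0, "rz": 0, "grip": 0}, {"x": 10, "y": 35, "z": 0, "rx": 0, "ry": 0, "rz": 0, "grip": 0}, {"x": 0, "y": 40, "z": 0, "rx": 0, "ry": 0, "rz": 0, "grip": 0}, {"x": 0, "y": 40, "z": 0, "rx": 0, "ry": 0, "rz": 0, "grip": 0}])

```text
clock: 1.65
tool_pos: [0.4568, -0.1848, 0.3645]
eef_rot: [-3.122, 0.021, 0.102]
contact_force: [1.4, 0.7, -0.2]
gripper_width: 0.0882
```

Run:
```python
from h import *
s=state();print(s['clock'],s['joints'],s['tool_pos'],s['eef_rot'],s['contact_force'])
im,c=shot('wrist','w1')
cv2.imwrite('pics/w1b.png',cv2.resize(im,(800,600)))
```

```text
1.65 [ 0.5118  0.0947 -0.2663  1.7487  0.0139  1.3279 -1.2265] [ 0.4568 -0.1848  0.3645] [-3.1219  0.0209  0.1017] [ 1.4408  0.6858 -0.204 ]
```

View pics/w1b.png

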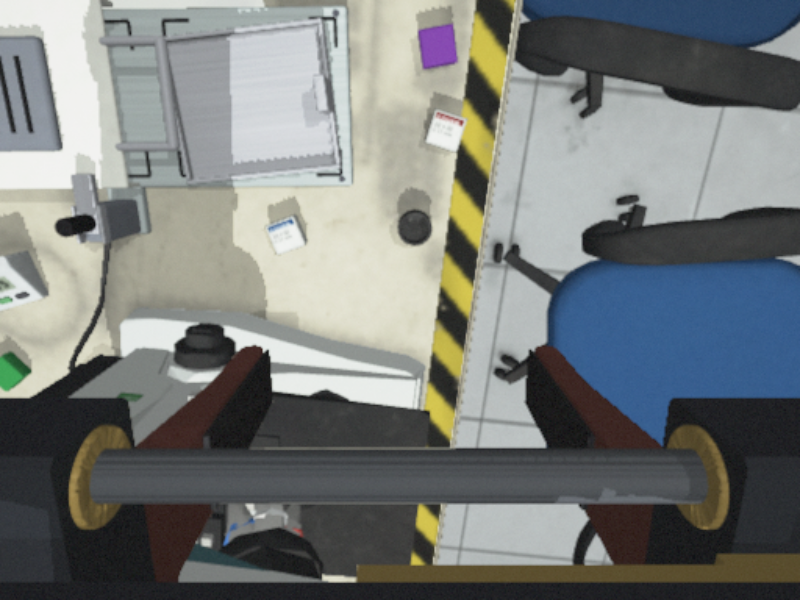

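The wrist view shows box A at (447,131), box B at (286,234), the cap at (415,224), the tab at (321,93), the bar at (170,95) and the knob at (65,226), in 800-scale pixels.

```bash
cat >> h.py <<'E'
def blob(im,kind,uv,r=30):
    h=cv2.cvtColor(im,cv2.COLOR_BGR2HSV)
    if kind=='white': m=(h[...,1]<40)&(h[...,2]>190)|((h[...,2]>90)&(h[...,1]>130)&((h[...,0]>105)&(h[...,0]<128)|(h[...,0]>170)|(h[...,0]<4)))
    elif kind=='black': m=h[...,2]<75
    m=m.astype(np.uint8)*255; k=np.zeros_like(m);cv2.circle(k,tuple(int(round(v)) for v in uv),r,255,-1);m&=k
    m=cv2.morphologyEx(m,cv2.MORPH_CLOSE,np.ones((3,3),np.uint8))
    cs=cv2.findContours(m,cv2.RETR_EXTERNAL,cv2.CHAIN_APPROX_NONE)[0]
    return max(cs,key=cv2.contourArea)
def rect(c,im,kind,uv,z,r=30):
    b=blob(im,kind,uv,r); P=np.array([onz(c,p[0],z)[:2] for p in b],np.float32)*1000
    (cx,cy),(w,h),a=cv2.minAreaRect(P); return cx,cy,w,h,(a+45)%90-45, cv2.minAreaRect(b)[0]
E
python3 - <<'E'
from h import *
w=cv2.imread('pics/w1.png');t=cv2.imread('pics/top0.png');cw,ct=cam('wrist'),cam('top')
f=.64
for n,k,a,b,z in [('A','white',(447,131),(531,279),.016),('B','white',(286,234),(455,338),.016),('cap','black',(415,224),(521,328),.02)]:
    print(n,'wrist',rect(cw,w,k,np.array(a)*f,z,20),'top',rect(ct,t,k,np.array(b)*f,z,14))
print('knob',tri((cw,(41.5,145)),(ct,(236.3,210.6))))
g=lambda u,v,z:onz(cw,(u*f-.2,v*f-.2),z)
print('deck corners fr,nr',g(350,6,.012),g(352,185,.012))
print('bar tri', tri((cw,(168.5*f,95*f)),(ct,(170+368.5/4-.4,135+157/4-.4))))
print('bar ends',g(164,38,.0645),g(182,178,.0645))
print('dish rim corners',g(330,18,.026),g(346,166,.026),g(185,180,.026),'tab top',g(318,75,.057),g(322,110,.057))
E
```

```text
A wrist (550.1961059570312, -200.7821807861328, 31.697832107543945, 43.921348571777344, -8.741790771484375, (283.8423767089844, 87.68319702148438)) top (543.7781982421875, -211.29611206054688, 30.467689514160156, 56.68922805786133, -13.9725341796875, (340.0, 184.0))
B wrist (436.59307861328125, -55.96873092651367, 57.95635223388672, 63.503971099853516, 9.252102851867676, (183.0814666748047, 151.7104034423828)) top (436.146728515625, -79.69479370117188, 53.79582977294922, 83.88084411621094, -12.493804931640625, (295.7655029296875, 217.1437225341797))
cap wrist (463.7691650390625, -183.86068725585938, 32.551063537597656, 29.54735565185547, 6.662666320800781, (265.5, 144.5)) top (461.1363220214844, -190.96383666992188, 28.16835594177246, 31.64187240600586, 27.821931838989258, (332.6999816894531, 209.9000244140625))
knob (array([0.444 , 0.0974, 0.1233]), [np.float64(0.0007986092360705895), np.float64(0.0007986092360705906)])
deck corners fr,nr [ 0.6531 -0.1015  0.012 ] [ 0.4959 -0.1171  0.012 ]
bar tri (array([0.5543, 0.0294, 0.0865]), [np.float64(0.0009484147296416146), np.float64(0.0009484147296415225)])
bar ends [0.6006 0.0432 0.0645] [0.4884 0.0289 0.0645]
dish rim corners [ 0.6385 -0.0866  0.026 ] [ 0.5139 -0.1113  0.026 ] [0.4833 0.0427 0.026 ] tab top [ 0.5872 -0.0849  0.057 ] [ 0.5596 -0.0903  0.057 ]
```

Run:
```python
from h import *
im,c=shot('wrist','w2'); print(state()['tool_pos'],state()['eef_rot'])
o=cv2.imread('pics/w1.png'); 
# shift between images via phase correlation on upper part
a,b=[cv2.cvtColor(x,cv2.COLOR_BGR2GRAY).astype(np.float32)[:200] for x in(o,im)]
sh=np.array(cv2.phaseCorrelate(a,b)[0]);print('shift',sh)
ct=cam('top');f=.64
P=lambda u,v:np.array([u*f-.2,v*f-.2])+sh
print('knob',tri((c,P(65,226)),(ct,(236.3,210.6))))
print('bar',tri((c,P(168.5,95)),(ct,(170+368.5/4-.4,135+157/4-.4))))
g=lambda u,v,z:onz(c,P(u,v),z)
print('deck',g(350,6,.012),g(352,185,.012))
print('rim',g(330,18,.026),g(346,166,.026),g(185,180,.026),'tab top',g(318,75,.057),g(322,110,.057))
for n,uv in dict(A=(447,131),B=(286,234)).items():
    p=P(*uv).astype(int); print(n,g(*uv,.016),cv2.cvtColor(im[p[1]-1:p[1]+1,p[0]-1:p[0]+1],cv2.COLOR_BGR2HSV).reshape(-1,3)[0], cv2.cvtColor(im[p[1]+15:p[1]+16,p[0]-14:p[0]-13],cv2.COLOR_BGR2HSV)[0,0])
print('cap',g(415,224,.02))
```

```text
[ 0.4572 -0.1788  0.3647] [-3.12    0.0205  0.1131]
shift [8.1169 0.1251]
knob (array([0.4438, 0.0973, 0.1085]), [np.float64(0.0005298584321702044), np.float64(0.0005298584321703293)])
bar (array([0.5572, 0.0285, 0.0657]), [np.float64(0.0003228537793491788), np.float64(0.0003228537793493149)])
deck [ 0.6542 -0.113   0.012 ] [ 0.4972 -0.1296  0.012 ]
rim [ 0.6395 -0.0978  0.026 ] [ 0.5151 -0.1233  0.026 ] [0.4845 0.0304 0.026 ] tab top [ 0.5882 -0.0957  0.057 ] [ 0.5606 -0.1013  0.057 ]
A [ 0.5576 -0.215   0.016 ] [ 60   5 220] [ 30  20 182]
B [ 0.4417 -0.068   0.016 ] [ 60   3 223] [ 30  20 224]
cap [ 0.4672 -0.1959  0.02  ]
```

```bash
cat >> h.py <<'E'
def to(x,y,z,rpy=(np.pi,0,.1)):
    s=state(); Rc=R.from_euler('xyz',s['eef_rot']); Rt=R.from_euler('xyz',rpy)
    print('delta mm',np.round((np.array([x,y,z])-s['tool_pos'])*1000,1),'rot',np.round((Rt*Rc.inv()).as_rotvec(),3),'grip',round(s['gripper_width'],4),'F',np.round(s['contact_force'],1),'t',s['clock'])
E
python3 -c "
from h import *
to(.444,.0973,.2)"
```

```text
delta mm [ -13.2  276.1 -164.7] rot [-0.019 -0.023 -0.013] grip 0.0877 F [ 0.8 -0.4 -0.8] t 1.75
```

Request:
step_arm(rows=[{"x": 0, "y": 36, "z": 0, "rx": 0, "ry": -0.01, "rz": 0, "grip": 0}, {"x": 0, "y": 38, "z": 0, "rx": -0.01, "ry": -0.01, "rz": 0, "grip": 0}, {"x": 0, "y": 38, "z": 0, "rx": -0.01, "ry": 0, "rz": 0, "grip": 0}, {"x": -5, "y": 38, "z": -10, "rx": 0, "ry": 0, "rz": 0, "grip": 0}, {"x": -5, "y": 38, "z": -20, "rx": 0, "ry": 0, "rz": 0, "grip": 0}, {"x": -3, "y": 38, "z": -20, "rx": 0, "ry": 0, "rz": 0, "grip": 0}, {"x": 0, "y": 38, "z": -20, "rx": 0, "ry": 0, "rz": 0, "grip": 0}, {"x": 0, "y": 20, "z": -20, "rx": 0, "ry": 0, "rz": 0, "grip": 0}])

```text
clock: 2.42
tool_pos: [0.443, 0.1023, 0.2786]
eef_rot: [3.136, -0.008, 0.102]
contact_force: [0.6, -0.1, 0.9]
gripper_width: 0.0877
```

```bash
python3 -c "
from h import *
to(.444,.0973,.080)
print(state()['joints'])"
```

```text
delta mm [   1.    -5.  -198.6] rot [ 0.004  0.009 -0.002] grip 0.0877 F [ 0.6 -0.1  0.9] t 2.4167
[ 0.1745  0.0876 -0.5699  1.9607  0.0612  1.1013 -1.8897]
```

Request:
step_arm(rows=[{"x": 0, "y": -4, "z": -30, "rx": 0, "ry": 0.005, "rz": 0, "grip": 0}, {"x": 0, "y": -2, "z": -40, "rx": 0, "ry": 0, "rz": 0, "grip": 0}, {"x": 0, "y": 0, "z": -40, "rx": 0, "ry": 0, "rz": 0, "grip": 0}, {"x": 0, "y": 0, "z": -35, "rx": 0, "ry": 0, "rz": 0, "grip": 0}, {"x": 0, "y": 0, "z": -25, "rx": 0, "ry": 0, "rz": 0, "grip": 0}, {"x": 0, "y": 0, "z": -15, "rx": 0, "ry": 0, "rz": 0, "grip": 0}, {"x": 0, "y": 0, "z": -5, "rx": 0, "ry": 0, "rz": 0, "grip": 0}, {"x": 0, "y": 0, "z": 0, "rx": 0, "ry": 0, "rz": 0, "grip": 0}])

```text
clock: 3.08
tool_pos: [0.4391, 0.1008, 0.0779]
eef_rot: [3.139, -0.001, 0.115]
contact_force: [-0.0, 0.2, -0.6]
gripper_width: 0.0879
```

```bash
python3 -c "
from h import *
to(.444,.0973,.080)
im,c=shot('wrist','w3'); print(proj(c,(.444,.0973,.111)))
cv2.imwrite('pics/w3b.png',im)"
```

```text
delta mm [ 4.9 -3.5  2.1] rot [ 0.003  0.001 -0.015] grip 0.0879 F [-0.   0.2 -0.6] t 3.0833
[263.1633 263.1869]
```

View pics/w3b.png

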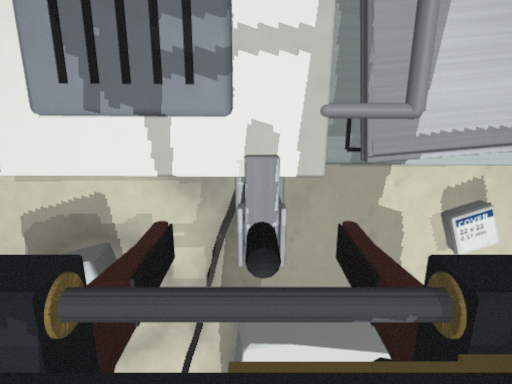

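The knob's top sits at (263,263), exactly where my calibration puts it. Next I centre on it, close and draw it back.

Request:
step_arm(rows=[{"x": 5, "y": -4, "z": 2, "rx": 0, "ry": 0, "rz": -0.01, "grip": 0}, {"x": 0, "y": 0, "z": 0, "rx": 0, "ry": 0, "rz": 0, "grip": 0.6}, {"x": 0, "y": 0, "z": 0, "rx": 0, "ry": 0, "rz": 0, "grip": 1}, {"x": 0, "y": 0, "z": 0, "rx": 0, "ry": 0, "rz": 0, "grip": 1}, {"x": 0, "y": 0, "z": 0, "rx": 0, "ry": 0, "rz": 0, "grip": 1}, {"x": 0, "y": 0, "z": 0, "rx": 0, "ry": 0, "rz": 0, "grip": 1}, {"x": 0, "y": 0, "z": 0, "rx": 0, "ry": 0, "rz": 0, "grip": 1}, {"x": 0, "y": 0, "z": 0, "rx": 0, "ry": 0, "rz": 0, "grip": 1}], newtons=20)

```text
clock: 3.8
tool_pos: [0.4501, 0.0968, 0.0869]
eef_rot: [3.139, -0.014, 0.101]
contact_force: [-0.6, -0.2, 0.0]
gripper_width: 0.0447
```

Request:
step_arm(rows=[{"x": -6, "y": -0.6, "z": 0, "rx": 0, "ry": 0, "rz": 0, "grip": 1}, {"x": -6, "y": -0.6, "z": 0, "rx": 0, "ry": 0, "rz": 0, "grip": 1}, {"x": -6, "y": -0.6, "z": 0, "rx": 0, "ry": 0, "rz": 0, "grip": 1}, {"x": -6, "y": -0.6, "z": 0, "rx": 0, "ry": 0, "rz": 0, "grip": 1}, {"x": -6, "y": -0.6, "z": 0, "rx": 0, "ry": 0, "rz": 0, "grip": 1}, {"x": 0, "y": 0, "z": 0, "rx": 0, "ry": 0, "rz": 0, "grip": 1}])

```text
clock: 4.3
tool_pos: [0.4155, 0.0933, 0.0865]
eef_rot: [3.139, -0.012, 0.102]
contact_force: [0.4, -0.4, 0.3]
gripper_width: 0.0049
```

Request:
step_arm(rows=[{"x": -4, "y": 0, "z": 0, "rx": 0, "ry": 0, "rz": 0, "grip": 0}, {"x": 0, "y": 0, "z": 0, "rx": 0, "ry": 0, "rz": 0, "grip": 0}, {"x": 0, "y": 0, "z": 0, "rx": 0, "ry": 0, "rz": 0, "grip": 0}, {"x": 0, "y": 0, "z": 0, "rx": 0, "ry": 0, "rz": 0, "grip": 0}, {"x": 0, "y": 0, "z": 0, "rx": 0, "ry": 0, "rz": 0, "grip": 0}, {"x": 0, "y": 0, "z": 0, "rx": 0, "ry": 0, "rz": 0, "grip": 0}, {"x": 0, "y": 0, "z": 0, "rx": 0, "ry": 0, "rz": 0, "grip": 0}, {"x": 0, "y": 0, "z": 0, "rx": 0, "ry": 0, "rz": 0, "grip": 0}])

```text
clock: 4.97
tool_pos: [0.4117, 0.0935, 0.0867]
eef_rot: [3.139, -0.013, 0.102]
contact_force: [-0.1, 0.1, -0.4]
gripper_width: 0.0546
```

```bash
python3 -c "
from h import *
to(.444,.0973,.080)
im,c=shot('wrist','w4'); print(proj(c,(.444,.0973,.111)))
cv2.imwrite('pics/w4b.png',im)"
```

```text
delta mm [32.3  3.8 -6.7] rot [ 0.001  0.013 -0.002] grip 0.0546 F [-0.1  0.1 -0.4] t 4.9667
[252.7341 194.8629]
```

View pics/w4b.png

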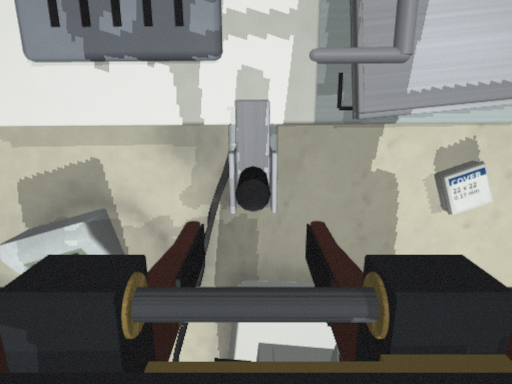

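The catch hasn't moved: the knob is at (253,188) and the nose still overlaps the hood edge. I pulled before the jaws had closed, so I'll go back and let them close fully this time.

Request:
step_arm(rows=[{"x": 12, "y": 2, "z": -3, "rx": 0, "ry": 0, "rz": 0, "grip": 0.3}, {"x": 12, "y": 1, "z": -3, "rx": 0, "ry": 0, "rz": 0, "grip": 0.3}, {"x": 8, "y": 1, "z": -2, "rx": 0, "ry": 0, "rz": 0, "grip": 0.3}, {"x": 0, "y": 0, "z": 0, "rx": 0, "ry": 0.01, "rz": 0, "grip": 1}, {"x": 0, "y": 0, "z": 0, "rx": 0, "ry": 0, "rz": 0, "grip": 1}, {"x": 0, "y": 0, "z": 0, "rx": 0, "ry": 0, "rz": 0, "grip": 1}, {"x": 0, "y": 0, "z": 0, "rx": 0, "ry": 0, "rz": 0, "grip": 1}, {"x": 0, "y": 0, "z": 0, "rx": 0, "ry": 0, "rz": 0, "grip": 1}])

```text
clock: 5.68
tool_pos: [0.4484, 0.0981, 0.0772]
eef_rot: [3.141, -0.002, 0.101]
contact_force: [-0.5, 0.4, -0.2]
gripper_width: 0.0314
```

Request:
step_arm(rows=[{"x": 0, "y": 0, "z": 0, "rx": 0, "ry": 0, "rz": 0, "grip": 1}, {"x": 0, "y": 0, "z": 0, "rx": 0, "ry": 0, "rz": 0, "grip": 1}, {"x": 0, "y": 0, "z": 0, "rx": 0, "ry": 0, "rz": 0, "grip": 1}, {"x": 0, "y": 0, "z": 0, "rx": 0, "ry": 0, "rz": 0, "grip": 1}, {"x": 0, "y": 0, "z": 0, "rx": 0, "ry": 0, "rz": 0, "grip": 1}])

```text
clock: 6.1
tool_pos: [0.4478, 0.0983, 0.0774]
eef_rot: [3.141, -0.003, 0.102]
contact_force: [1.6, -0.5, -3.0]
gripper_width: 0.0159
```

Gripped at 15.9 mm, which matches the knob. Drawing it back.

Request:
step_arm(rows=[{"x": -6, "y": -0.6, "z": 0, "rx": 0, "ry": 0, "rz": 0, "grip": 1}, {"x": -6, "y": -0.6, "z": 0, "rx": 0, "ry": 0, "rz": 0, "grip": 1}, {"x": -6, "y": -0.6, "z": 0, "rx": 0, "ry": 0, "rz": 0, "grip": 1}, {"x": -6, "y": -0.6, "z": 0, "rx": 0, "ry": 0, "rz": 0, "grip": 1}, {"x": -3, "y": -0.3, "z": 0, "rx": 0, "ry": 0, "rz": 0, "grip": 1}, {"x": 0, "y": 0, "z": 0, "rx": 0, "ry": 0, "rz": 0, "grip": 1}, {"x": 0, "y": 0, "z": 0, "rx": 0, "ry": 0, "rz": 0, "grip": 1}])

```text
clock: 6.68
tool_pos: [0.4237, 0.0957, 0.0779]
eef_rot: [-3.139, -0.016, 0.101]
contact_force: [4.7, 0.9, -8.0]
gripper_width: 0.0155
```

Request:
step_arm(rows=[{"x": 0, "y": 0, "z": 0, "rx": 0, "ry": 0, "rz": 0, "grip": 0.62}, {"x": 0, "y": 0, "z": 0, "rx": 0, "ry": 0, "rz": 0, "grip": 0.62}, {"x": 0, "y": 0, "z": 0, "rx": 0, "ry": 0, "rz": 0, "grip": 0.62}, {"x": 0, "y": 0, "z": 0, "rx": 0, "ry": 0, "rz": 0, "grip": 0.62}, {"x": 0, "y": 0, "z": 15, "rx": 0, "ry": 0, "rz": 0, "grip": 0.62}, {"x": 0, "y": 0, "z": 30, "rx": 0, "ry": 0, "rz": 0, "grip": 0.62}, {"x": 0, "y": 0, "z": 35, "rx": 0, "ry": 0, "rz": 0, "grip": 0.62}, {"x": 15, "y": 0, "z": 15, "rx": 0, "ry": 0, "rz": 0, "grip": 0.62}])

```text
clock: 7.35
tool_pos: [0.4279, 0.0941, 0.1723]
eef_rot: [3.141, 0.003, 0.105]
contact_force: [0.7, 0.6, -0.8]
gripper_width: 0.0334
```

Request:
step_arm(rows=[{"x": 25, "y": -12, "z": 0, "rx": 0, "ry": 0, "rz": 0, "grip": 0.62}, {"x": 30, "y": -15, "z": 0, "rx": 0, "ry": 0, "rz": 0, "grip": 0.62}, {"x": 30, "y": -15, "z": -10, "rx": 0, "ry": 0, "rz": 0, "grip": 0.62}, {"x": 20, "y": -15, "z": -10, "rx": 0, "ry": 0, "rz": 0, "grip": 0.62}, {"x": 8, "y": -6, "z": -10, "rx": 0, "ry": 0, "rz": 0, "grip": 0.62}, {"x": 0, "y": 0, "z": 0, "rx": 0, "ry": 0, "rz": 0, "grip": 0.62}])

```text
clock: 7.85
tool_pos: [0.5493, 0.0288, 0.1484]
eef_rot: [3.138, -0.009, 0.107]
contact_force: [-1.1, 0.6, -0.1]
gripper_width: 0.0335
```

```bash
python3 -c "
from h import *
to(.558,.029,.0455)
im,c=shot('wrist','w5'); print('bar px',proj(c,(.558,.029,.0645)),'knob drawn px',proj(c,(.419,.095,.111)))
cv2.imwrite('pics/w5b.png',im)"
```

```text
delta mm [   8.7    0.2 -102.9] rot [ 0.003  0.009 -0.007] grip 0.0335 F [-1.1  0.6 -0.1] t 7.85
bar px [254.6513 188.8322] knob drawn px [146.3224 375.6432]
```

View pics/w5b.png

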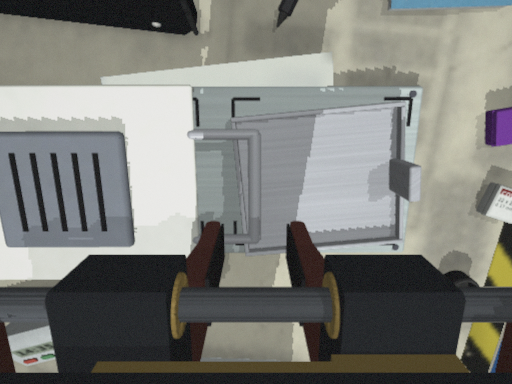

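The bar is at (254,188), as predicted. The dish sits askew by about 0.1 rad, with its tab at (404,180). Descending onto the bar.

Request:
step_arm(rows=[{"x": 3, "y": 0, "z": -20, "rx": 0, "ry": 0.005, "rz": -0.005, "grip": 0.62}, {"x": 2, "y": 0, "z": -25, "rx": 0, "ry": 0, "rz": 0, "grip": 0.62}, {"x": 2, "y": 0, "z": -25, "rx": 0, "ry": 0, "rz": 0, "grip": 0.62}, {"x": 0, "y": 0, "z": -18, "rx": 0, "ry": 0, "rz": 0, "grip": 0.62}, {"x": 0, "y": 0, "z": -8, "rx": 0, "ry": 0, "rz": 0, "grip": 0.62}, {"x": 0, "y": 0, "z": 0, "rx": 0, "ry": 0, "rz": 0, "grip": 0.62}])

```text
clock: 8.4
tool_pos: [0.5525, 0.0351, 0.0547]
eef_rot: [3.14, -0.007, 0.108]
contact_force: [0.5, -0.3, -0.2]
gripper_width: 0.0331
```

```bash
python3 -c "
from h import *
to(.558,.029,.0455)"
```

```text
delta mm [ 5.5 -6.1 -9.2] rot [ 0.001  0.007 -0.008] grip 0.0331 F [ 0.5 -0.3 -0.2] t 8.4
```

Request:
step_arm(rows=[{"x": 2, "y": -4, "z": -5, "rx": 0, "ry": 0, "rz": 0, "grip": 0.62}, {"x": 2, "y": -2, "z": -3, "rx": 0, "ry": 0, "rz": 0, "grip": 0.62}, {"x": 0, "y": 0, "z": 0, "rx": 0, "ry": 0, "rz": 0, "grip": 1}, {"x": 0, "y": 0, "z": 0, "rx": 0, "ry": 0, "rz": 0, "grip": 1}, {"x": 0, "y": 0, "z": 0, "rx": 0, "ry": 0, "rz": 0, "grip": 1}, {"x": 0, "y": 0, "z": 0, "rx": 0, "ry": 0, "rz": 0, "grip": 1}, {"x": 0, "y": 0, "z": 0, "rx": 0, "ry": 0, "rz": 0, "grip": 1}, {"x": 0, "y": 0, "z": 0, "rx": 0, "ry": 0, "rz": 0, "grip": 1}])

```text
clock: 9.07
tool_pos: [0.5586, 0.03, 0.0514]
eef_rot: [3.14, -0.013, 0.109]
contact_force: [0.3, 1.1, -3.0]
gripper_width: 0.0092
```

```bash
python3 -c "
from h import *
to(.558,.029,.0455);p=state()['tool_pos']
y,x0=np.array([-.1,.995]),p[:2]
for a in np.arange(.1,1.66,.1): 
  d=.225*(1-np.cos(a)); print(round(a,2),np.round(1000*np.r_[p[:2]+y*d,p[2]+.225*np.sin(a)],0))"
```

```text
delta mm [-0.6 -1.  -5.9] rot [ 0.     0.013 -0.009] grip 0.0092 F [ 0.3  1.1 -3. ] t 9.0667
0.1 [558.  31.  74.]
0.2 [558.  34.  96.]
0.3 [558.  40. 118.]
0.4 [557.  48. 139.]
0.5 [556.  57. 159.]
0.6 [555.  69. 178.]
0.7 [553.  83. 196.]
0.8 [552.  98. 213.]
0.9 [550. 115. 228.]
1.0 [548. 133. 241.]
1.1 [546. 152. 252.]
1.2 [544. 173. 261.]
1.3 [542. 194. 268.]
1.4 [540. 216. 273.]
1.5 [538. 238. 276.]
1.6 [535. 260. 276.]
```

Request:
step_arm(rows=[{"x": 0, "y": 0, "z": 10, "rx": 0, "ry": 0, "rz": 0, "grip": 1}, {"x": 0, "y": 1, "z": 14, "rx": 0, "ry": 0, "rz": 0, "grip": 1}, {"x": 0, "y": 2, "z": 15, "rx": 0, "ry": 0, "rz": 0, "grip": 1}, {"x": 0, "y": 3, "z": 15, "rx": 0, "ry": 0, "rz": 0, "grip": 1}, {"x": 0, "y": 4, "z": 15, "rx": 0, "ry": 0, "rz": 0, "grip": 1}, {"x": -1, "y": 5, "z": 14, "rx": 0, "ry": 0, "rz": 0, "grip": 1}, {"x": -1, "y": 6, "z": 13, "rx": 0, "ry": 0, "rz": 0, "grip": 1}, {"x": -1, "y": 7, "z": 13, "rx": 0, "ry": 0, "rz": 0, "grip": 1}])

```text
clock: 9.73
tool_pos: [0.5546, 0.0542, 0.1656]
eef_rot: [3.137, -0.01, 0.106]
contact_force: [2.8, 0.3, -4.8]
gripper_width: 0.0091
```

Request:
step_arm(rows=[{"x": -1, "y": 9, "z": 12, "rx": 0, "ry": 0, "rz": 0, "grip": 1}, {"x": -1, "y": 9, "z": 12, "rx": 0, "ry": 0, "rz": 0, "grip": 1}, {"x": -1, "y": 10, "z": 11, "rx": 0, "ry": 0, "rz": 0, "grip": 1}, {"x": -1, "y": 11, "z": 10, "rx": 0, "ry": 0, "rz": 0, "grip": 1}, {"x": -1, "y": 12, "z": 9, "rx": 0, "ry": 0, "rz": 0, "grip": 1}, {"x": -1, "y": 12, "z": 8, "rx": 0, "ry": 0, "rz": 0, "grip": 1}, {"x": -1, "y": 13, "z": 8, "rx": 0, "ry": 0, "rz": 0, "grip": 1}, {"x": -1, "y": 13, "z": 7, "rx": 0, "ry": 0, "rz": 0, "grip": 1}])

```text
clock: 10.4
tool_pos: [0.5464, 0.1307, 0.2539]
eef_rot: [3.114, -0.009, 0.093]
contact_force: [1.3, -4.4, 0.6]
gripper_width: 0.0084
```

Request:
step_arm(rows=[{"x": 0, "y": 0, "z": -5, "rx": 0.01, "ry": 0, "rz": 0, "grip": 1}, {"x": 0, "y": 0, "z": 0, "rx": 0.01, "ry": 0, "rz": 0, "grip": 1}])

```text
clock: 10.57
tool_pos: [0.5463, 0.1309, 0.2546]
eef_rot: [3.128, -0.014, 0.095]
contact_force: [2.0, 2.6, -9.5]
gripper_width: 0.0085
```

```bash
python3 -c "
from h import *
to(.548,.133,.241)
im,c=shot('wrist','w6');t,_=shot('top','t6');s,cs=shot('scene','s6')
print(proj(cs,state()['tool_pos']))
cv2.imwrite('pics/w6b.png',np.hstack([cv2.resize(im,(400,300)),cv2.resize(s[100:290,170:423],(400,300))]))"
```

```text
delta mm [  1.7   2.1 -13.6] rot [0.012 0.015 0.005] grip 0.0085 F [ 2.   2.6 -9.5] t 10.5667
[254.6137 125.9295]
```

View pics/w6b.png

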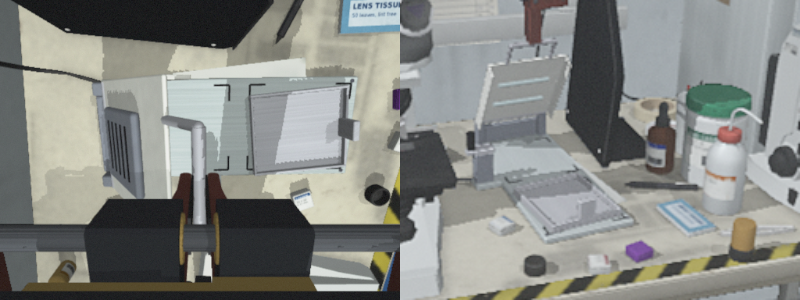

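The hood is about 60° up. The bar has crept towards the finger tips, so I'll keep going mostly sideways with a light grip.

Request:
step_arm(rows=[{"x": 0, "y": 8, "z": -2, "rx": 0, "ry": 0, "rz": 0, "grip": 1}, {"x": -1, "y": 12, "z": 0, "rx": 0, "ry": 0, "rz": 0, "grip": 1}, {"x": -1, "y": 14, "z": 0, "rx": 0, "ry": 0, "rz": 0, "grip": 1}, {"x": -1, "y": 14, "z": 1, "rx": 0, "ry": 0, "rz": 0, "grip": 1}, {"x": -1, "y": 14, "z": 2, "rx": 0, "ry": 0, "rz": 0, "grip": 1}, {"x": -1, "y": 14, "z": 2, "rx": 0, "ry": 0, "rz": 0, "grip": 1}], newtons=8)

```text
clock: 11.22
tool_pos: [0.5427, 0.1743, 0.2697]
eef_rot: [3.075, -0.006, 0.065]
contact_force: [-8.1, -14.1, 23.4]
gripper_width: 0.036
```

```bash
python3 -c "
from h import *
im,c=shot('wrist','w7');s,cs=shot('scene','s7')
print(state()['gripper_width'],state()['contact_force'],state()['tool_pos'],state()['joints'])
cv2.imwrite('pics/w7b.png',np.hstack([cv2.resize(im,(400,300)),cv2.resize(s[80:223,180:370],(400,300),interpolation=cv2.INTER_CUBIC)]))"
```

```text
0.03555131999203253 [ -5.6084 -15.2695  24.7003] [0.5425 0.177  0.2709] [-0.0232  0.3188 -0.548   1.7174  0.2436  1.1836 -2.1494]
```

View pics/w7b.png

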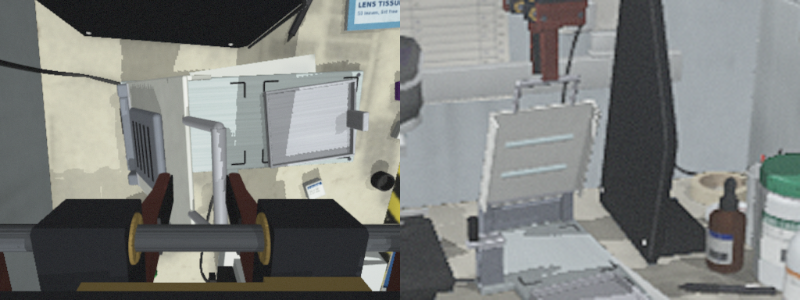

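The bar was squeezed out from under the tips, and the right tip is now resting on top of it. I'll lift, open, reseat deeper and push it caged rather than gripped.

Request:
step_arm(rows=[{"x": 0, "y": 0, "z": 15, "rx": 0.02, "ry": 0, "rz": 0.01, "grip": 0.45}, {"x": 0, "y": 0, "z": 20, "rx": 0.02, "ry": 0, "rz": 0.01, "grip": 0.45}, {"x": 0, "y": -5, "z": 10, "rx": 0.02, "ry": 0, "rz": 0.01, "grip": 0.45}, {"x": 0, "y": -5, "z": 0, "rx": 0.0, "ry": 0, "rz": 0, "grip": 0.45}, {"x": 0, "y": 0, "z": 0, "rx": 0, "ry": 0, "rz": 0, "grip": 0.45}])

```text
clock: 11.73
tool_pos: [0.5408, 0.1696, 0.32]
eef_rot: [3.139, -0.014, 0.102]
contact_force: [0.7, 0.3, 0.1]
gripper_width: 0.0488
```

```bash
python3 -c "
from h import *
to(.545,.166,.25)
im,c=shot('wrist','w8')
for a in (1.0,1.1,1.2,1.3):
  b=np.r_[.5586-.1*.225*(1-np.cos(a)),.0292+.995*.225*(1-np.cos(a)),.0645+.225*np.sin(a)]; print(a,b,proj(c,b),proj(c,b+[.03,0.003,0]))
cv2.imwrite('pics/w8b.png',im)"
```

```text
delta mm [  4.2  -3.6 -70. ] rot [ 0.001  0.014 -0.002] grip 0.0488 F [0.7 0.3 0.1] t 11.7333
1.0 [0.5483 0.1321 0.2538] [305.7469 201.7342] [307.4833 160.858 ]
1.1 [0.5463 0.1515 0.265 ] [280.3363 206.081 ] [281.3058 163.3165]
1.2 [0.5443 0.172  0.2742] [250.8479 209.9686] [250.8265 165.5153]
1.3 [0.5421 0.1932 0.2813] [217.9054 213.1881] [216.6906 167.3324]
```

View pics/w8b.png

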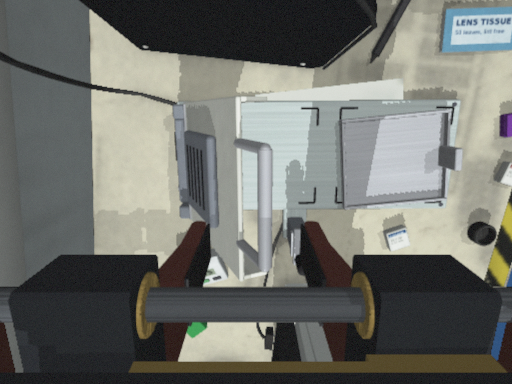

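The bar is at u≈264, so the hood stands at about 1.15 rad and lies between the jaws. Descending around it.

Request:
step_arm(rows=[{"x": 2, "y": -4, "z": -15, "rx": 0, "ry": 0.01, "rz": 0, "grip": 0.45}, {"x": 1, "y": -3, "z": -20, "rx": 0, "ry": 0, "rz": 0, "grip": 0.45}, {"x": 0, "y": -1, "z": -20, "rx": 0, "ry": 0, "rz": 0, "grip": 0.45}, {"x": 0, "y": -1, "z": -12, "rx": 0, "ry": 0, "rz": 0, "grip": 0.45}, {"x": 0, "y": 0, "z": 0, "rx": 0, "ry": 0, "rz": 0, "grip": 0.8}, {"x": 0, "y": 0, "z": 0, "rx": 0, "ry": 0, "rz": 0, "grip": 0.8}, {"x": 0, "y": 0, "z": 0, "rx": 0, "ry": 0, "rz": 0, "grip": 0.8}, {"x": 0, "y": 0, "z": 0, "rx": 0, "ry": 0, "rz": 0, "grip": 0.8}])

```text
clock: 12.45
tool_pos: [0.5395, 0.162, 0.2398]
eef_rot: [3.139, 0.011, 0.106]
contact_force: [-0.1, 0.1, 1.2]
gripper_width: 0.0253
```

Request:
step_arm(rows=[{"x": -1, "y": 8, "z": 6, "rx": 0, "ry": 0, "rz": 0, "grip": 0.8}, {"x": -1, "y": 14, "z": 4, "rx": 0, "ry": 0, "rz": 0, "grip": 0.8}, {"x": -1, "y": 16, "z": 3, "rx": 0, "ry": 0, "rz": 0, "grip": 0.8}, {"x": -1, "y": 16, "z": 2, "rx": 0, "ry": 0, "rz": 0, "grip": 0.8}, {"x": -1, "y": 16, "z": 2, "rx": 0, "ry": 0, "rz": 0, "grip": 0.8}, {"x": -1, "y": 14, "z": 1, "rx": 0, "ry": 0, "rz": 0, "grip": 0.8}])

```text
clock: 12.95
tool_pos: [0.5346, 0.2464, 0.2639]
eef_rot: [3.132, 0.008, 0.097]
contact_force: [0.2, -1.6, -2.0]
gripper_width: 0.0177
```

Request:
step_arm(rows=[{"x": -1, "y": 9, "z": 0, "rx": 0, "ry": 0, "rz": 0, "grip": 0.8}, {"x": 0, "y": 7, "z": 0, "rx": 0, "ry": 0, "rz": 0, "grip": 0.8}, {"x": 0, "y": 3, "z": 0, "rx": 0, "ry": 0, "rz": 0, "grip": 0.8}, {"x": 0, "y": 0, "z": 0, "rx": 0, "ry": 0, "rz": 0, "grip": 0.8}])

```text
clock: 13.28
tool_pos: [0.5322, 0.2726, 0.2664]
eef_rot: [3.133, 0.005, 0.103]
contact_force: [0.7, -1.7, -1.3]
gripper_width: 0.0177
```

Request:
step_arm(rows=[{"x": 0, "y": -4, "z": 0, "rx": 0, "ry": 0, "rz": 0, "grip": 0.55}, {"x": 0, "y": 0, "z": 0, "rx": 0, "ry": 0, "rz": 0, "grip": 0.55}, {"x": 0, "y": 0, "z": 0, "rx": 0, "ry": 0, "rz": 0, "grip": 0.55}, {"x": 0, "y": 0, "z": 15, "rx": 0, "ry": 0, "rz": 0, "grip": 0.55}, {"x": 0, "y": 0, "z": 30, "rx": 0, "ry": 0, "rz": 0, "grip": 0.55}, {"x": 0, "y": -10, "z": 30, "rx": 0, "ry": 0, "rz": 0, "grip": 0.2}, {"x": 0, "y": -30, "z": 10, "rx": 0, "ry": 0, "rz": 0, "grip": 0}, {"x": 0, "y": -40, "z": 0, "rx": 0, "ry": 0, "rz": 0, "grip": 0}])

```text
clock: 13.95
tool_pos: [0.53, 0.1938, 0.3548]
eef_rot: [3.141, 0.006, 0.114]
contact_force: [0.4, -0.4, 0.7]
gripper_width: 0.0561
```

Request:
step_arm(rows=[{"x": 0, "y": -41, "z": 0, "rx": 0, "ry": 0, "rz": 0, "grip": 0}, {"x": 0, "y": -41, "z": 0, "rx": 0, "ry": 0, "rz": 0, "grip": 0}, {"x": 0, "y": -41, "z": 0, "rx": 0, "ry": 0, "rz": 0, "grip": 0}, {"x": 0, "y": -41, "z": 0, "rx": 0, "ry": 0, "rz": 0, "grip": 0}, {"x": 0, "y": -41, "z": 0, "rx": 0, "ry": 0, "rz": 0, "grip": 0}, {"x": -5, "y": -41, "z": -5, "rx": 0, "ry": 0, "rz": 0, "grip": 0}, {"x": -10, "y": -40, "z": -5, "rx": 0, "ry": 0, "rz": 0, "grip": 0}, {"x": -10, "y": -20, "z": 0, "rx": 0, "ry": 0, "rz": 0, "grip": 0}])

```text
clock: 14.62
tool_pos: [0.5043, -0.123, 0.3505]
eef_rot: [-3.141, -0.008, 0.107]
contact_force: [0.3, -0.4, 0.2]
gripper_width: 0.0878
```

Request:
step_arm(rows=[{"x": 0, "y": 0, "z": 0, "rx": 0, "ry": 0, "rz": 0, "grip": 0}])

```text
clock: 14.7
tool_pos: [0.5023, -0.1291, 0.3505]
eef_rot: [3.14, -0.008, 0.098]
contact_force: [-0.0, 0.1, 0.2]
gripper_width: 0.0877
```

```bash
cat >> h.py <<'E'
def box(im,c,z=.016,lim=((.40,.70),(-.28,-.02))):
    h=cv2.cvtColor(im,cv2.COLOR_BGR2HSV); m=((h[...,1]<13)&(h[...,2]>195)).astype(np.uint8)*255
    m=cv2.morphologyEx(m,cv2.MORPH_CLOSE,np.ones((5,5),np.uint8)); out=[]
    for b in cv2.findContours(m,cv2.RETR_EXTERNAL,cv2.CHAIN_APPROX_NONE)[0]:
        if cv2.contourArea(b)<60: continue
        P=np.array([onz(c,p[0],z)[:2] for p in b],np.float32)*1000
        (x,y),(w,hh),a=cv2.minAreaRect(P)
        if lim[0][0]*1000<x<lim[0][1]*1000 and lim[1][0]*1000<y<lim[1][1]*1000 and max(w,hh)<60: out.append((x,y,w,hh,(a+45)%90-45,cv2.minAreaRect(b)[0]))
    return np.array([np.r_[o[:5],o[5]] for o in out])
E
python3 -c "
from h import *
to(.5,-.15,.33); print(state()['joints'])
im,c=shot('wrist','w9'); print(box(im,c))
b=blob(im,'black',proj(c,(.467,-.196,.02)),25);print('cap',onz(c,cv2.minEnclosingCircle(b)[0],.02),cv2.minEnclosingCircle(b))
cv2.imwrite('pics/w9b.png',im)"
```

```text
delta mm [ -2.3 -20.9 -20.5] rot [0.001 0.008 0.002] grip 0.0877 F [-0.   0.1  0.2] t 14.7
[ 0.4614  0.1353 -0.3671  1.7373  0.0507  1.2705 -1.3897]
[[ 438.2578  -65.3438   28.6538   30.0016   25.4701  209.7414  191.1035]
 [ 529.9088 -257.4059   31.2581   28.9516  -14.9919  339.4828  145.2931]]
cap [ 0.463  -0.1926  0.02  ] ((292.0465087890625, 184.38372802734375), 11.072196006774902)
```

View pics/w9b.png

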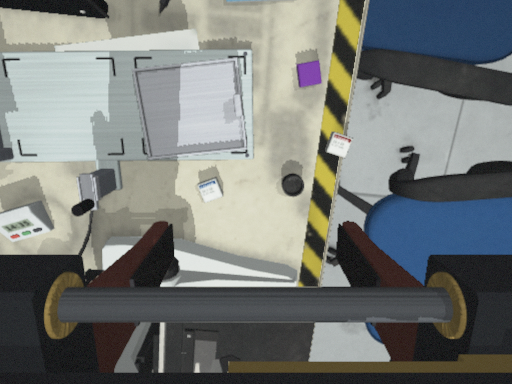

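The picture shows box A knocked to (339,145), right at the bench edge. Box B is at (209,190), the cap at (292,184), and the dish is in place. I'll fetch box A first.

Request:
step_arm(rows=[{"x": 5, "y": -20, "z": -15, "rx": 0, "ry": 0, "rz": -0.06, "grip": 0}, {"x": 5, "y": -25, "z": -25, "rx": 0, "ry": 0, "rz": -0.08, "grip": 0}, {"x": 6, "y": -25, "z": -25, "rx": 0, "ry": 0, "rz": -0.08, "grip": 0}, {"x": 6, "y": -25, "z": -25, "rx": 0, "ry": 0, "rz": -0.08, "grip": 0}, {"x": 5, "y": -20, "z": -30, "rx": 0, "ry": 0, "rz": -0.06, "grip": 0}, {"x": 2, "y": -8, "z": -30, "rx": 0, "ry": 0, "rz": 0, "grip": 0}, {"x": 0, "y": 0, "z": -25, "rx": 0, "ry": 0, "rz": 0, "grip": 0}, {"x": 0, "y": 0, "z": 0, "rx": 0, "ry": 0, "rz": 0, "grip": 0}])

```text
clock: 15.42
tool_pos: [0.5422, -0.2423, 0.1746]
eef_rot: [-3.139, -0.027, -0.264]
contact_force: [-0.4, -0.7, -0.4]
gripper_width: 0.0883
```

```bash
python3 -c "
from h import *
to(.531,-.257,.006,(np.pi,0,-.26))
im,c=shot('wrist','w10'); print(box(im,c,lim=((.4,.7),(-.3,-.1))))
p=proj(c,(.531,-.257,.016));print(p)"
```

```text
delta mm [ -11.2  -14.7 -168.6] rot [0.004 0.026 0.004] grip 0.0883 F [-0.4 -0.7 -0.4] t 15.4167
[[ 555.9012 -117.3328   29.0803    9.8092    8.1939  133.8624  200.4587]
 [ 530.7532 -257.8183   31.7616   29.2347  -15.0399  272.5     189.    ]]
[271.7711 189.1215]
```

Request:
step_arm(rows=[{"x": -4, "y": -6, "z": -15, "rx": 0, "ry": 0.012, "rz": 0, "grip": 0}, {"x": -4, "y": -5, "z": -25, "rx": 0, "ry": 0.012, "rz": 0, "grip": 0}, {"x": -2, "y": -4, "z": -25, "rx": 0, "ry": 0, "rz": 0, "grip": 0}, {"x": 0, "y": 0, "z": -25, "rx": 0, "ry": 0, "rz": 0, "grip": 0}, {"x": 0, "y": 0, "z": -20, "rx": 0, "ry": 0, "rz": 0, "grip": 0}, {"x": 0, "y": 0, "z": -10, "rx": 0, "ry": 0, "rz": 0, "grip": 0}, {"x": 0, "y": 0, "z": 0, "rx": 0, "ry": 0, "rz": 0, "grip": 0}])

```text
clock: 16.05
tool_pos: [0.5452, -0.2536, 0.0647]
eef_rot: [3.139, -0.027, -0.253]
contact_force: [0.1, -0.6, 0.0]
gripper_width: 0.0877
```

```bash
python3 -c "
from h import *
to(.532,-.258,.006,(np.pi,0,-.26))"
```

```text
delta mm [-13.2  -4.4 -58.7] rot [ 0.009  0.025 -0.007] grip 0.0877 F [ 0.1 -0.6  0. ] t 16.05
```

Request:
step_arm(rows=[{"x": -7, "y": -2, "z": -10, "rx": 0.005, "ry": 0.02, "rz": 0, "grip": 0}, {"x": -7, "y": -2, "z": -15, "rx": 0, "ry": 0.015, "rz": 0, "grip": 0}, {"x": -3, "y": -1, "z": -15, "rx": 0, "ry": 0.005, "rz": 0, "grip": 0}, {"x": -2, "y": 0, "z": -10, "rx": 0, "ry": 0.005, "rz": 0, "grip": 0}, {"x": 0, "y": 0, "z": 0, "rx": 0, "ry": 0, "rz": 0, "grip": 0}])

```text
clock: 16.47
tool_pos: [0.5284, -0.2595, 0.0154]
eef_rot: [3.132, 0.014, -0.252]
contact_force: [0.2, 0.1, -0.4]
gripper_width: 0.0879
```

```bash
python3 -c "
from h import *
to(.532,-.258,.006,(np.pi,0,-.26))"
```

```text
delta mm [ 3.6  1.5 -9.4] rot [ 0.006 -0.016 -0.008] grip 0.0879 F [ 0.2  0.1 -0.4] t 16.4667
```

Lower by 9 mm and close, allowing about 1.2 s.

Request:
step_arm(rows=[{"x": 2, "y": 1, "z": -5, "rx": 0.005, "ry": -0.01, "rz": 0, "grip": 0}, {"x": 1, "y": 0, "z": -3, "rx": 0, "ry": 0, "rz": 0, "grip": 0}, {"x": 0, "y": 0, "z": 0, "rx": 0, "ry": 0, "rz": 0, "grip": 0.75}, {"x": 0, "y": 0, "z": 0, "rx": 0, "ry": 0, "rz": 0, "grip": 0.75}, {"x": 0, "y": 0, "z": 0, "rx": 0, "ry": 0, "rz": 0, "grip": 0.75}, {"x": 0, "y": 0, "z": 0, "rx": 0, "ry": 0, "rz": 0, "grip": 0.75}, {"x": 0, "y": 0, "z": 0, "rx": 0, "ry": 0, "rz": 0, "grip": 0.75}, {"x": 0, "y": 0, "z": 0, "rx": 0, "ry": 0, "rz": 0, "grip": 0.75}], newtons=20)

```text
clock: 17.13
tool_pos: [0.5328, -0.2587, 0.0074]
eef_rot: [3.14, 0.003, -0.252]
contact_force: [-0.7, 0.6, -0.1]
gripper_width: 0.0512
```

Request:
step_arm(rows=[{"x": 0, "y": 0, "z": 0, "rx": 0, "ry": 0, "rz": 0, "grip": 0.75}, {"x": 0, "y": 0, "z": 0, "rx": 0, "ry": 0, "rz": 0, "grip": 0.75}, {"x": 0, "y": 0, "z": 0, "rx": 0, "ry": 0, "rz": 0, "grip": 0.75}])

```text
clock: 17.38
tool_pos: [0.5332, -0.2588, 0.008]
eef_rot: [3.139, 0.002, -0.252]
contact_force: [-0.5, 0.2, -1.0]
gripper_width: 0.0317
```

Request:
step_arm(rows=[{"x": 0, "y": 0, "z": 15, "rx": 0, "ry": 0, "rz": 0, "grip": 0.75}, {"x": 0, "y": 0, "z": 30, "rx": 0, "ry": 0, "rz": 0, "grip": 0.75}, {"x": 0, "y": 0, "z": 35, "rx": 0, "ry": 0, "rz": 0, "grip": 0.75}, {"x": 5, "y": 20, "z": 20, "rx": 0, "ry": 0, "rz": 0.05, "grip": 0.75}, {"x": 5, "y": 30, "z": 0, "rx": 0, "ry": 0, "rz": 0.08, "grip": 0.75}, {"x": 5, "y": 30, "z": 0, "rx": 0, "ry": 0, "rz": 0.08, "grip": 0.75}, {"x": 5, "y": 30, "z": 0, "rx": 0, "ry": 0, "rz": 0.08, "grip": 0.75}, {"x": 5, "y": 30, "z": 0, "rx": 0, "ry": 0, "rz": 0.08, "grip": 0.75}])

```text
clock: 18.05
tool_pos: [0.5552, -0.1237, 0.1127]
eef_rot: [3.132, 0.003, 0.116]
contact_force: [0.3, 0.8, -0.3]
gripper_width: 0.0314
```

Request:
step_arm(rows=[{"x": 5, "y": 30, "z": 0, "rx": 0, "ry": 0, "rz": 0.06, "grip": 0.75}, {"x": 5, "y": 30, "z": 0, "rx": 0, "ry": 0, "rz": 0.02, "grip": 0.75}, {"x": 5, "y": 30, "z": 0, "rx": 0, "ry": 0, "rz": 0, "grip": 0.75}, {"x": 5, "y": 15, "z": 0, "rx": 0, "ry": 0, "rz": 0, "grip": 0.75}, {"x": 0, "y": 0, "z": 0, "rx": 0, "ry": 0, "rz": 0, "grip": 0.75}])

```text
clock: 18.47
tool_pos: [0.5759, -0.0056, 0.114]
eef_rot: [3.135, -0.0, 0.214]
contact_force: [0.2, 0.6, -0.1]
gripper_width: 0.0316
```

```bash
python3 -c "
from h import *
to(.583,.004,.026,(np.pi,0,.2))"
```

```text
delta mm [  7.1   9.6 -88. ] rot [ 0.006  0.001 -0.014] grip 0.0316 F [ 0.2  0.6 -0.1] t 18.4667
```

Request:
step_arm(rows=[{"x": 3, "y": 4, "z": -15, "rx": 0, "ry": 0.005, "rz": 0, "grip": 0.75}, {"x": 1, "y": 4, "z": -20, "rx": 0, "ry": 0.005, "rz": 0, "grip": 0.75}, {"x": 0, "y": 0, "z": -20, "rx": 0, "ry": 0.005, "rz": 0, "grip": 0.75}, {"x": 0, "y": 0, "z": -10, "rx": 0, "ry": 0, "rz": 0, "grip": 0.75}, {"x": 0, "y": 0, "z": 0, "rx": 0, "ry": 0, "rz": 0, "grip": 0.75}])

```text
clock: 18.88
tool_pos: [0.5804, -0.0008, 0.048]
eef_rot: [3.135, 0.013, 0.213]
contact_force: [-0.6, -0.5, 0.4]
gripper_width: 0.0317
```

```bash
python3 -c "
from h import *
to(.583,.004,.026,(np.pi,0,.2))"
```

```text
delta mm [  2.6   4.8 -22. ] rot [ 0.009 -0.011 -0.013] grip 0.0317 F [-0.6 -0.5  0.4] t 18.8833
```

Request:
step_arm(rows=[{"x": 2, "y": 2, "z": -8, "rx": 0.004, "ry": -0.005, "rz": 0, "grip": 0.75}, {"x": 1, "y": 2, "z": -8, "rx": 0, "ry": 0, "rz": 0, "grip": 0.75}, {"x": 0, "y": 0, "z": -4, "rx": 0, "ry": 0, "rz": 0, "grip": 0.75}, {"x": 0, "y": 0, "z": 0, "rx": 0, "ry": 0, "rz": 0, "grip": 0.75}])

```text
clock: 19.22
tool_pos: [0.5841, 0.0001, 0.0276]
eef_rot: [3.137, 0.006, 0.209]
contact_force: [0.7, -0.5, -0.7]
gripper_width: 0.0316
```

```bash
python3 -c "
from h import *
to(.583,.004,.026,(np.pi,0,.2))"
```

```text
delta mm [-1.1  3.9 -1.6] rot [ 0.006 -0.004 -0.009] grip 0.0316 F [ 0.7 -0.5 -0.7] t 19.2167
```

Request:
step_arm(rows=[{"x": 0, "y": 2, "z": -3, "rx": 0, "ry": 0, "rz": 0, "grip": 0.75}, {"x": 0, "y": 0, "z": 0, "rx": 0, "ry": 0, "rz": 0, "grip": 0.52}, {"x": 0, "y": 0, "z": 0, "rx": 0, "ry": 0, "rz": 0, "grip": 0.52}, {"x": 0, "y": 0, "z": 0, "rx": 0, "ry": 0, "rz": 0, "grip": 0.52}, {"x": 0, "y": 0, "z": 0, "rx": 0, "ry": 0, "rz": 0, "grip": 0.52}, {"x": 0, "y": 0, "z": 15, "rx": 0, "ry": 0, "rz": 0, "grip": 0.52}, {"x": 0, "y": 0, "z": 25, "rx": 0, "ry": 0, "rz": 0, "grip": 0.52}, {"x": 0, "y": 0, "z": 30, "rx": 0, "ry": 0, "rz": 0, "grip": 0.2}])

```text
clock: 19.88
tool_pos: [0.5807, 0.0021, 0.0924]
eef_rot: [3.138, 0.014, 0.21]
contact_force: [0.4, -0.3, 0.2]
gripper_width: 0.0461
```

Request:
step_arm(rows=[{"x": -15, "y": -6, "z": 30, "rx": 0, "ry": 0, "rz": 0.03, "grip": 0}, {"x": -25, "y": -12, "z": 20, "rx": 0, "ry": 0, "rz": 0.05, "grip": 0}, {"x": -30, "y": -14, "z": 10, "rx": 0, "ry": 0, "rz": 0.05, "grip": 0}, {"x": -30, "y": -14, "z": 0, "rx": 0, "ry": 0, "rz": 0.05, "grip": 0}, {"x": -25, "y": -10, "z": 0, "rx": 0, "ry": 0, "rz": 0.05, "grip": 0}, {"x": -8, "y": -4, "z": 0, "rx": 0, "ry": 0, "rz": 0, "grip": 0}, {"x": 0, "y": 0, "z": 0, "rx": 0, "ry": 0, "rz": 0, "grip": 0}])

```text
clock: 20.47
tool_pos: [0.4482, -0.0577, 0.1636]
eef_rot: [3.132, -0.001, 0.452]
contact_force: [-0.0, 0.1, 0.4]
gripper_width: 0.0874
```

```bash
python3 -c "
from h import *
to(.440,-.064,.006,(np.pi,0,.445)); print(state()['joints'])
im,c=shot('wrist','w11'); print(box(im,c)); cv2.imwrite('pics/w11b.png',im)"
```

```text
delta mm [  -8.2   -6.3 -157.6] rot [ 0.009  0.005 -0.007] grip 0.0874 F [-0.   0.1  0.4] t 20.4667
[ 0.4207  0.2189 -0.4889  2.107   0.1491  0.8414 -1.2762]
[[ 439.0201  -64.9013   29.5465   29.5282   25.2424  255.      191.5   ]
 [ 582.9448 -110.5159   30.5335    7.3622   11.0058  370.2      73.9   ]]
```

View pics/w11b.png

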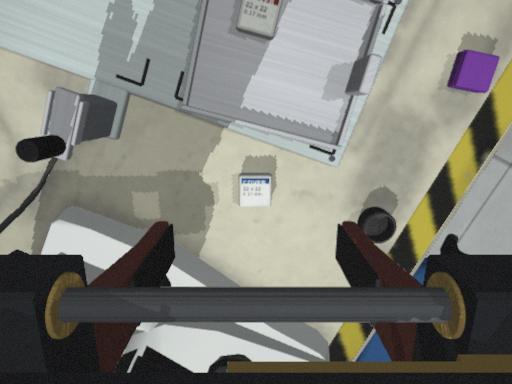

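Box A stands in the dish at (258,15). Box B is at (255,190), square to the jaws. Descending.

Request:
step_arm(rows=[{"x": -4, "y": -3, "z": -15, "rx": 0.005, "ry": 0.005, "rz": 0, "grip": 0}, {"x": -3, "y": -3, "z": -25, "rx": 0, "ry": 0.005, "rz": 0, "grip": 0}, {"x": -1, "y": -1, "z": -25, "rx": 0, "ry": 0.005, "rz": 0, "grip": 0}, {"x": -1, "y": 0, "z": -20, "rx": 0, "ry": 0.005, "rz": 0, "grip": 0}, {"x": 0, "y": 0, "z": -10, "rx": 0, "ry": 0, "rz": 0, "grip": 0}, {"x": 0, "y": 0, "z": 0, "rx": 0, "ry": 0, "rz": 0, "grip": 0}])

```text
clock: 21.02
tool_pos: [0.4523, -0.0596, 0.0668]
eef_rot: [-3.141, 0.001, 0.45]
contact_force: [-0.1, -0.3, 0.5]
gripper_width: 0.0877
```

```bash
python3 -c "
from h import *
to(.4405,-.064,.006,(np.pi,0,.445))"
```

```text
delta mm [-11.8  -4.4 -60.8] rot [-0.    -0.002 -0.005] grip 0.0877 F [-0.1 -0.3  0.5] t 21.0167
```

Request:
step_arm(rows=[{"x": -6, "y": -2, "z": -10, "rx": 0, "ry": 0.003, "rz": 0, "grip": 0}, {"x": -7, "y": -2, "z": -16, "rx": 0, "ry": 0.003, "rz": 0, "grip": 0}, {"x": -3, "y": -1, "z": -16, "rx": 0, "ry": 0.003, "rz": 0, "grip": 0}, {"x": -1, "y": 0, "z": -8, "rx": 0, "ry": 0, "rz": 0, "grip": 0}, {"x": 0, "y": 0, "z": 0, "rx": 0, "ry": 0, "rz": 0, "grip": 0}])

```text
clock: 21.43
tool_pos: [0.444, -0.0602, 0.0159]
eef_rot: [-3.137, 0.002, 0.451]
contact_force: [-0.4, 0.6, 0.6]
gripper_width: 0.0876
```

```bash
python3 -c "
from h import *
to(.4405,-.064,.006,(np.pi,0,.445))"
```

```text
delta mm [-3.5 -3.8 -9.9] rot [-0.004 -0.004 -0.006] grip 0.0876 F [-0.4  0.6  0.6] t 21.4333
```

Request:
step_arm(rows=[{"x": -3, "y": -3, "z": -5, "rx": 0, "ry": 0, "rz": 0, "grip": 0}, {"x": -1, "y": -2, "z": -4, "rx": 0, "ry": 0, "rz": 0, "grip": 0}, {"x": 0, "y": 0, "z": 0, "rx": 0, "ry": 0, "rz": 0, "grip": 0.75}, {"x": 0, "y": 0, "z": 0, "rx": 0, "ry": 0, "rz": 0, "grip": 0.75}, {"x": 0, "y": 0, "z": 0, "rx": 0, "ry": 0, "rz": 0, "grip": 0.75}, {"x": 0, "y": 0, "z": 0, "rx": 0, "ry": 0, "rz": 0, "grip": 0.75}, {"x": 0, "y": 0, "z": 0, "rx": 0, "ry": 0, "rz": 0, "grip": 0.75}, {"x": 0, "y": 0, "z": 0, "rx": 0, "ry": 0, "rz": 0, "grip": 0.75}])

```text
clock: 22.1
tool_pos: [0.4447, -0.0649, 0.0093]
eef_rot: [-3.14, -0.004, 0.451]
contact_force: [-1.0, 1.0, -0.3]
gripper_width: 0.051
```

Request:
step_arm(rows=[{"x": 0, "y": 0, "z": 0, "rx": 0, "ry": 0, "rz": 0, "grip": 0.75}, {"x": 0, "y": 0, "z": 0, "rx": 0, "ry": 0, "rz": 0, "grip": 0.75}, {"x": 0, "y": 0, "z": 0, "rx": 0, "ry": 0, "rz": 0, "grip": 0.75}, {"x": 0, "y": 0, "z": 0, "rx": 0, "ry": 0, "rz": 0, "grip": 0.75}])

```text
clock: 22.43
tool_pos: [0.4449, -0.0649, 0.0097]
eef_rot: [-3.14, -0.005, 0.451]
contact_force: [-0.5, -0.3, 0.5]
gripper_width: 0.0317
```

Request:
step_arm(rows=[{"x": 0, "y": 0, "z": 15, "rx": 0, "ry": 0, "rz": 0, "grip": 0.75}, {"x": 2, "y": 0, "z": 30, "rx": 0, "ry": 0, "rz": 0, "grip": 0.75}, {"x": 5, "y": 0, "z": 30, "rx": 0, "ry": 0, "rz": 0, "grip": 0.75}, {"x": 15, "y": 0, "z": 20, "rx": 0, "ry": 0, "rz": -0.04, "grip": 0.75}, {"x": 25, "y": 1, "z": 5, "rx": 0, "ry": 0, "rz": -0.06, "grip": 0.75}, {"x": 28, "y": 1, "z": 0, "rx": 0, "ry": 0, "rz": -0.06, "grip": 0.75}, {"x": 28, "y": 1, "z": 0, "rx": 0, "ry": 0, "rz": -0.06, "grip": 0.75}, {"x": 25, "y": 1, "z": 0, "rx": 0, "ry": 0, "rz": -0.02, "grip": 0.75}])

```text
clock: 23.1
tool_pos: [0.5688, -0.0619, 0.1142]
eef_rot: [-3.137, 0.003, 0.2]
contact_force: [0.4, -0.7, -0.2]
gripper_width: 0.0316
```

Request:
step_arm(rows=[{"x": 12, "y": 0, "z": 0, "rx": 0, "ry": 0, "rz": 0, "grip": 0.75}, {"x": 0, "y": 0, "z": 0, "rx": 0, "ry": 0, "rz": 0, "grip": 0.75}])

```text
clock: 23.27
tool_pos: [0.5862, -0.0611, 0.1146]
eef_rot: [-3.136, -0.001, 0.198]
contact_force: [-0.3, -1.0, -1.1]
gripper_width: 0.032
```

```bash
python3 -c "
from h import *
to(.595,-.058,.028,(np.pi,0,.2))"
```

```text
delta mm [  8.8   3.1 -86.6] rot [-0.005 -0.     0.002] grip 0.032 F [-0.3 -1.  -1.1] t 23.2667
```

Request:
step_arm(rows=[{"x": 2, "y": 2, "z": -15, "rx": 0, "ry": 0.003, "rz": 0, "grip": 0.75}, {"x": 2, "y": 2, "z": -20, "rx": 0, "ry": 0.003, "rz": 0, "grip": 0.75}, {"x": 1, "y": 0, "z": -20, "rx": 0, "ry": 0.003, "rz": 0, "grip": 0.75}, {"x": 0, "y": 0, "z": -10, "rx": 0, "ry": 0, "rz": 0, "grip": 0.75}, {"x": 0, "y": 0, "z": 0, "rx": 0, "ry": 0, "rz": 0, "grip": 0.75}])

```text
clock: 23.68
tool_pos: [0.5886, -0.057, 0.0473]
eef_rot: [-3.135, 0.009, 0.199]
contact_force: [-0.9, 0.0, 1.0]
gripper_width: 0.0317
```

```bash
python3 -c "
from h import *
to(.595,-.058,.028,(np.pi,0,.2))"
```

```text
delta mm [  6.4  -1.  -19.3] rot [-0.005 -0.011  0.001] grip 0.0317 F [-0.9  0.   1. ] t 23.6833
```

Request:
step_arm(rows=[{"x": 3, "y": 0, "z": -8, "rx": 0, "ry": -0.006, "rz": 0, "grip": 0.75}, {"x": 2, "y": 0, "z": -7, "rx": 0, "ry": 0, "rz": 0, "grip": 0.75}, {"x": 0, "y": 0, "z": -5, "rx": 0, "ry": 0, "rz": 0, "grip": 0.75}, {"x": 0, "y": 0, "z": 0, "rx": 0, "ry": 0, "rz": 0, "grip": 0.75}])

```text
clock: 24.02
tool_pos: [0.593, -0.0574, 0.0271]
eef_rot: [-3.136, 0.003, 0.199]
contact_force: [0.2, -0.5, -1.3]
gripper_width: 0.0317
```

```bash
python3 -c "
from h import *
to(.595,-.058,.028,(np.pi,0,.2))"
```

```text
delta mm [ 2.  -0.6  0.9] rot [-0.005 -0.004  0.001] grip 0.0317 F [ 0.2 -0.5 -1.3] t 24.0167
```

Request:
step_arm(rows=[{"x": 0, "y": 0, "z": -1, "rx": 0, "ry": 0, "rz": 0, "grip": 0.55}, {"x": 0, "y": 0, "z": 0, "rx": 0, "ry": 0, "rz": 0, "grip": 0.55}, {"x": 0, "y": 0, "z": 0, "rx": 0, "ry": 0, "rz": 0, "grip": 0.55}, {"x": 0, "y": 0, "z": 0, "rx": 0, "ry": 0, "rz": 0, "grip": 0.55}, {"x": 0, "y": 0, "z": 15, "rx": 0, "ry": 0, "rz": 0, "grip": 0.55}, {"x": 0, "y": 0, "z": 25, "rx": 0, "ry": 0, "rz": 0, "grip": 0.55}, {"x": 0, "y": 0, "z": 30, "rx": 0, "ry": 0, "rz": 0, "grip": 0.2}, {"x": -10, "y": -10, "z": 30, "rx": 0, "ry": 0, "rz": 0, "grip": 0}])

```text
clock: 24.68
tool_pos: [0.5806, -0.065, 0.1252]
eef_rot: [-3.132, 0.01, 0.203]
contact_force: [0.7, 0.3, -0.5]
gripper_width: 0.0495
```

Request:
step_arm(rows=[{"x": -22, "y": -22, "z": 20, "rx": 0, "ry": 0, "rz": 0, "grip": 0}, {"x": -24, "y": -26, "z": 10, "rx": 0, "ry": 0, "rz": 0, "grip": 0}, {"x": -24, "y": -26, "z": 0, "rx": 0, "ry": 0, "rz": 0, "grip": 0}, {"x": -24, "y": -26, "z": 0, "rx": 0, "ry": 0, "rz": 0, "grip": 0}, {"x": -14, "y": -18, "z": 0, "rx": 0, "ry": 0, "rz": 0, "grip": 0}, {"x": -3, "y": -3, "z": 0, "rx": 0, "ry": 0, "rz": 0, "grip": 0}, {"x": 0, "y": 0, "z": 0, "rx": 0, "ry": 0, "rz": 0, "grip": 0}])

```text
clock: 25.27
tool_pos: [0.4693, -0.1905, 0.168]
eef_rot: [-3.141, -0.008, 0.204]
contact_force: [-0.3, -0.1, -0.1]
gripper_width: 0.0875
```

```bash
cat >> h.py <<'E'
def cap(im,c,p):
    b=blob(im,'black',proj(c,p),28); o,r=cv2.minEnclosingCircle(b); x=onz(c,o,.02); q=onz(c,(o[0]+r,o[1]),.02); print('cap',x,'r',np.linalg.norm(q-x),o)
E
python3 -c "
from h import *
to(.463,-.193,.008,(np.pi,0,.2))
im,c=shot('wrist','w12'); cap(im,c,(.463,-.193,.02))"
```

```text
delta mm [  -6.3   -2.5 -160. ] rot [-0.002  0.008 -0.004] grip 0.0875 F [-0.3 -0.1 -0.1] t 25.2667
cap [ 0.4632 -0.1938  0.02  ] r 0.01736982442679562 (256.2414855957031, 188.1394500732422)
```

Cap at (0.463, −0.194), radius 17.4 mm against 17 mm given. Descending.

Request:
step_arm(rows=[{"x": -4, "y": -2, "z": -15, "rx": 0, "ry": 0.005, "rz": 0, "grip": 0}, {"x": -4, "y": -2, "z": -25, "rx": 0, "ry": 0.007, "rz": 0, "grip": 0}, {"x": -2, "y": -1, "z": -25, "rx": 0, "ry": 0.005, "rz": 0, "grip": 0}, {"x": -2, "y": -1, "z": -20, "rx": 0, "ry": 0.005, "rz": 0, "grip": 0}, {"x": 0, "y": 0, "z": -10, "rx": 0, "ry": 0, "rz": 0, "grip": 0}, {"x": 0, "y": 0, "z": 0, "rx": 0, "ry": 0, "rz": 0, "grip": 0}])

```text
clock: 25.82
tool_pos: [0.467, -0.1879, 0.072]
eef_rot: [-3.137, 0.003, 0.216]
contact_force: [0.9, -0.0, 0.4]
gripper_width: 0.0878
```

```bash
python3 -c "
from h import *
to(.463,-.194,.008,(np.pi,0,.2))"
```

```text
delta mm [ -4.   -6.1 -64. ] rot [-0.004 -0.004 -0.016] grip 0.0878 F [ 0.9 -0.   0.4] t 25.8167
```

Request:
step_arm(rows=[{"x": -3, "y": -4, "z": -12, "rx": 0, "ry": 0, "rz": 0, "grip": 0}, {"x": -3, "y": -4, "z": -18, "rx": 0, "ry": 0, "rz": 0, "grip": 0}, {"x": -2, "y": -1, "z": -16, "rx": 0, "ry": 0, "rz": 0, "grip": 0}, {"x": 0, "y": 0, "z": -8, "rx": 0, "ry": 0, "rz": 0, "grip": 0}, {"x": 0, "y": 0, "z": 0, "rx": 0, "ry": 0, "rz": 0, "grip": 0}])

```text
clock: 26.23
tool_pos: [0.4667, -0.1925, 0.0196]
eef_rot: [-3.138, -0.005, 0.224]
contact_force: [-0.1, -0.5, 0.1]
gripper_width: 0.0878
```

```bash
python3 -c "
from h import *
to(.463,-.194,.008,(np.pi,0,.2))"
```

```text
delta mm [ -3.7  -1.5 -11.6] rot [-0.005  0.004 -0.024] grip 0.0878 F [-0.1 -0.5  0.1] t 26.2333
```

Request:
step_arm(rows=[{"x": -3, "y": -1, "z": -6, "rx": 0, "ry": 0, "rz": 0, "grip": 0}, {"x": -2, "y": -1, "z": -5, "rx": 0, "ry": 0, "rz": 0, "grip": 0}, {"x": 0, "y": 0, "z": 0, "rx": 0, "ry": 0, "rz": 0, "grip": 0.75}, {"x": 0, "y": 0, "z": 0, "rx": 0, "ry": 0, "rz": 0, "grip": 0.75}, {"x": 0, "y": 0, "z": 0, "rx": 0, "ry": 0, "rz": 0, "grip": 0.75}, {"x": 0, "y": 0, "z": 0, "rx": 0, "ry": 0, "rz": 0, "grip": 0.75}, {"x": 0, "y": 0, "z": 0, "rx": 0, "ry": 0, "rz": 0, "grip": 0.75}, {"x": 0, "y": 0, "z": 0, "rx": 0, "ry": 0, "rz": 0, "grip": 0.75}])

```text
clock: 26.9
tool_pos: [0.4657, -0.1942, 0.0118]
eef_rot: [-3.141, -0.012, 0.226]
contact_force: [-0.2, -0.7, -0.0]
gripper_width: 0.0512
```

Request:
step_arm(rows=[{"x": 0, "y": 0, "z": 0, "rx": 0, "ry": 0, "rz": 0, "grip": 0.75}, {"x": 0, "y": 0, "z": 0, "rx": 0, "ry": 0, "rz": 0, "grip": 0.75}, {"x": 0, "y": 0, "z": 0, "rx": 0, "ry": 0, "rz": 0, "grip": 0.75}, {"x": 0, "y": 0, "z": 0, "rx": 0, "ry": 0, "rz": 0, "grip": 0.75}])

```text
clock: 27.23
tool_pos: [0.4659, -0.1943, 0.0122]
eef_rot: [-3.141, -0.012, 0.226]
contact_force: [-0.3, 0.3, -0.2]
gripper_width: 0.0328
```

Request:
step_arm(rows=[{"x": 0, "y": 0, "z": 15, "rx": 0, "ry": 0, "rz": 0, "grip": 0.75}, {"x": 0, "y": 0, "z": 30, "rx": 0, "ry": 0, "rz": 0, "grip": 0.75}, {"x": 0, "y": 0, "z": 35, "rx": 0, "ry": 0, "rz": 0, "grip": 0.75}, {"x": 6, "y": 20, "z": 20, "rx": 0, "ry": 0, "rz": 0, "grip": 0.75}, {"x": 12, "y": 28, "z": 5, "rx": 0, "ry": 0, "rz": 0, "grip": 0.75}, {"x": 14, "y": 30, "z": 0, "rx": 0, "ry": 0, "rz": 0, "grip": 0.75}, {"x": 14, "y": 30, "z": 0, "rx": 0, "ry": 0, "rz": 0, "grip": 0.75}, {"x": 14, "y": 28, "z": 0, "rx": 0, "ry": 0, "rz": -0.01, "grip": 0.75}])

```text
clock: 27.9
tool_pos: [0.5225, -0.0614, 0.1218]
eef_rot: [3.141, -0.008, 0.199]
contact_force: [0.5, -0.1, 0.1]
gripper_width: 0.033
```

Request:
step_arm(rows=[{"x": 8, "y": 14, "z": 0, "rx": 0, "ry": 0, "rz": -0.01, "grip": 0.75}, {"x": 0, "y": 0, "z": 0, "rx": 0, "ry": 0, "rz": 0, "grip": 0.75}])

```text
clock: 28.07
tool_pos: [0.5336, -0.0391, 0.1229]
eef_rot: [-3.14, -0.012, 0.197]
contact_force: [0.1, -0.3, 0.2]
gripper_width: 0.0328
```

```bash
python3 -c "
from h import *
to(.535,-.040,.030,(np.pi,0,.2))"
```

```text
delta mm [  1.4  -0.9 -92.9] rot [-0.004  0.012  0.003] grip 0.0328 F [ 0.1 -0.3  0.2] t 28.0667
```

Request:
step_arm(rows=[{"x": -1, "y": 0, "z": -15, "rx": 0, "ry": 0.008, "rz": 0, "grip": 0.75}, {"x": -1, "y": -1, "z": -22, "rx": 0, "ry": 0.006, "rz": 0, "grip": 0.75}, {"x": -1, "y": -1, "z": -22, "rx": 0, "ry": 0.003, "rz": 0, "grip": 0.75}, {"x": 0, "y": 0, "z": -10, "rx": 0, "ry": 0, "rz": 0, "grip": 0.75}, {"x": 0, "y": 0, "z": 0, "rx": 0, "ry": 0, "rz": 0, "grip": 0.75}])

```text
clock: 28.48
tool_pos: [0.5281, -0.0451, 0.049]
eef_rot: [-3.138, 0.007, 0.197]
contact_force: [-0.3, -0.0, -0.7]
gripper_width: 0.0327
```

```bash
python3 -c "
from h import *
to(.535,-.040,.030,(np.pi,0,.2))"
```

```text
delta mm [  6.9   5.1 -19. ] rot [-0.002 -0.008  0.003] grip 0.0327 F [-0.3 -0.  -0.7] t 28.4833
```

Request:
step_arm(rows=[{"x": 4, "y": 2, "z": -8, "rx": 0, "ry": -0.004, "rz": 0, "grip": 0.75}, {"x": 2, "y": 2, "z": -7, "rx": 0, "ry": 0, "rz": 0, "grip": 0.75}, {"x": 0, "y": 0, "z": -4, "rx": 0, "ry": 0, "rz": 0, "grip": 0.75}, {"x": 0, "y": 0, "z": 0, "rx": 0, "ry": 0, "rz": 0, "grip": 0.75}])

```text
clock: 28.82
tool_pos: [0.5339, -0.0437, 0.0284]
eef_rot: [-3.14, 0.004, 0.193]
contact_force: [0.2, 0.6, -0.5]
gripper_width: 0.0331
```

```bash
python3 -c "
from h import *
to(.535,-.040,.028,(np.pi,0,.2))"
```

```text
delta mm [ 1.1  3.7 -0.4] rot [-0.001 -0.004  0.007] grip 0.0331 F [ 0.2  0.6 -0.5] t 28.8167
```

Request:
step_arm(rows=[{"x": 0, "y": 0, "z": -1, "rx": 0, "ry": 0, "rz": 0, "grip": 0.55}, {"x": 0, "y": 0, "z": 0, "rx": 0, "ry": 0, "rz": 0, "grip": 0.55}, {"x": 0, "y": 0, "z": 0, "rx": 0, "ry": 0, "rz": 0, "grip": 0.55}, {"x": 0, "y": 0, "z": 0, "rx": 0, "ry": 0, "rz": 0, "grip": 0.55}, {"x": 0, "y": 0, "z": 15, "rx": 0, "ry": 0, "rz": 0, "grip": 0.55}, {"x": 0, "y": 0, "z": 25, "rx": 0, "ry": 0, "rz": 0, "grip": 0.55}, {"x": 0, "y": 0, "z": 30, "rx": 0, "ry": 0, "rz": 0, "grip": 0.6}, {"x": -5, "y": -10, "z": 35, "rx": 0, "ry": 0, "rz": 0, "grip": 0.6}])

```text
clock: 29.48
tool_pos: [0.5255, -0.0513, 0.1315]
eef_rot: [-3.136, 0.013, 0.197]
contact_force: [1.5, -0.3, 0.2]
gripper_width: 0.0354
```

Request:
step_arm(rows=[{"x": -5, "y": -5, "z": 35, "rx": 0, "ry": 0, "rz": 0, "grip": 0.6}, {"x": -5, "y": -5, "z": 35, "rx": 0, "ry": 0, "rz": 0, "grip": 0.6}, {"x": -5, "y": 0, "z": 30, "rx": 0, "ry": 0, "rz": 0, "grip": 0.6}, {"x": 0, "y": 0, "z": 0, "rx": 0, "ry": 0, "rz": 0, "grip": 0.6}, {"x": 0, "y": 0, "z": 0, "rx": 0, "ry": 0, "rz": 0, "grip": 0.6}])

```text
clock: 29.9
tool_pos: [0.5119, -0.0633, 0.2453]
eef_rot: [3.142, -0.0, 0.196]
contact_force: [0.2, 0.2, -1.2]
gripper_width: 0.035
```

```bash
python3 -c "
from h import *
to(.5,-.06,.25)
im,c=shot('wrist','w13');cv2.imwrite('pics/w13b.png',cv2.resize(im,(800,600)))
print(box(im,c,.032))"
```

```text
delta mm [-11.9   3.3   4.7] rot [ 0.     0.    -0.096] grip 0.035 F [ 0.2  0.2 -1.2] t 29.9
[]
```

View pics/w13b.png

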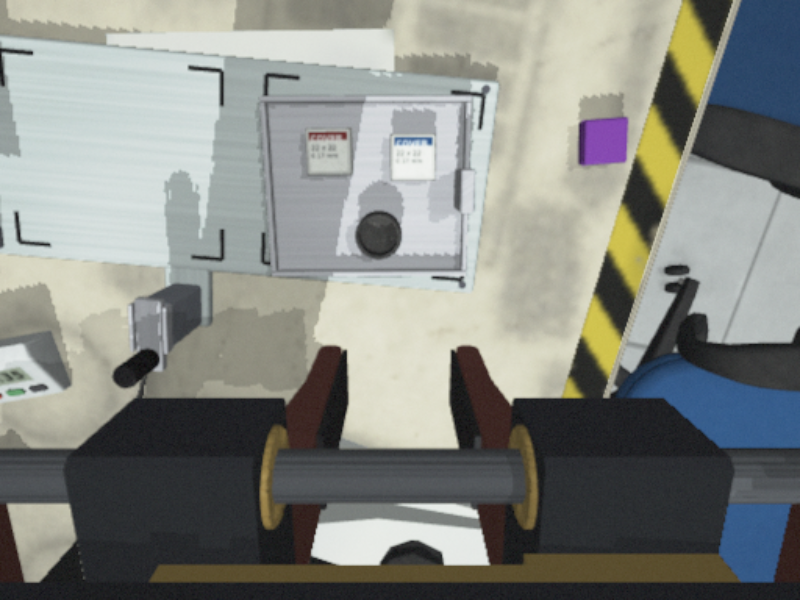

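All three items stand in the dish: box A at (329,152), box B at (413,158), and the cap at (379,234). The tab is at (467,190). Next is the tab's pose.

```bash
python3 -c "
from h import *
c=cam('wrist');f=.64
g=lambda u,v,z:onz(c,((u+.5)*f-.5,(v+.5)*f-.5),z)
nl,fl,fr,nr=g(272,277,.026),g(262,97,.026),g(471,97,.026),g(468,272,.026)
for n,p in dict(nl=nl,fl=fl,fr=fr,nr=nr).items(): print(n,p)
print('sizes',[np.linalg.norm(a-b) for a,b in((nl,fl),(fl,fr),(fr,nr),(nr,nl))])
ctr=(nl+fl+fr+nr)/4; ey=(fl+nl-fr-nr); ex=(fl+fr-nl-nr)
yaw=[np.arctan2(-ey[0],ey[1]),np.arctan2(ex[1],ex[0])];print(ctr,yaw)
print('tab top corners',g(462,171,.057),g(459,211,.057),g(474,171,.057),g(474,211,.057))
y=np.mean(yaw);print('tab from dish',ctr[:2]+.07*np.array([np.sin(y),-np.cos(y)]))
ld=[g(267,75,.012),g(487,94,.012),g(264,262,.012),g(463,282,.012)];print('load mark',np.mean(ld,0))
to(0.576,-.101,.037,(np.pi,0,.2))
"
```

```text
nl [0.4817 0.0291 0.026 ]
fl [0.6087 0.053  0.026 ]
fr [ 0.6374 -0.091   0.026 ]
nr [ 0.5149 -0.1177  0.026 ]
sizes [np.float64(0.12923355327009828), np.float64(0.14680711130021398), np.float64(0.1253800141793202), np.float64(0.15041849544178534)]
[ 0.5607 -0.0316  0.026 ] [np.float64(0.20944157765735283), np.float64(0.200455014037184)]
tab top corners [ 0.5866 -0.0924  0.057 ] [ 0.5605 -0.0964  0.057 ] [ 0.5882 -0.1003  0.057 ] [ 0.5624 -0.1064  0.057 ]
tab from dish [ 0.5749 -0.1002]
load mark [ 0.5654 -0.0317  0.012 ]
delta mm [  63.7  -37.9 -208.4] rot [-0.     0.001  0.004] grip 0.0356 F [ 0.5 -0.3  1.4] t 29.95
```

Request:
step_arm(rows=[{"x": 14, "y": -8, "z": -10, "rx": 0, "ry": 0, "rz": 0, "grip": 0.6}, {"x": 16, "y": -10, "z": -20, "rx": 0, "ry": 0, "rz": 0, "grip": 0.6}, {"x": 16, "y": -10, "z": -25, "rx": 0, "ry": 0.004, "rz": 0, "grip": 0.6}, {"x": 10, "y": -6, "z": -25, "rx": 0, "ry": 0.004, "rz": 0, "grip": 0.6}, {"x": 2, "y": -2, "z": -25, "rx": 0, "ry": 0.004, "rz": 0, "grip": 0.6}, {"x": 0, "y": 0, "z": -15, "rx": 0, "ry": 0, "rz": 0, "grip": 0.6}, {"x": 0, "y": 0, "z": 0, "rx": 0, "ry": 0, "rz": 0, "grip": 0.6}])

```text
clock: 30.53
tool_pos: [0.5702, -0.0985, 0.1141]
eef_rot: [-3.138, 0.016, 0.2]
contact_force: [-0.1, 0.4, -0.2]
gripper_width: 0.0352
```

```bash
python3 -c "
from h import *
to(.575,-.1,.037,(np.pi,0,.205))
im,c=shot('wrist','w14')
print(proj(c,(.575,-.1,.057)))
h=cv2.cvtColor(im,cv2.COLOR_BGR2GRAY);p=proj(c,(.575,-.1,.057)).astype(int);cv2.imwrite('pics/w14b.png',im)"
```

```text
delta mm [  4.8  -1.5 -77.1] rot [-0.    -0.017  0.005] grip 0.0352 F [-0.1  0.4 -0.2] t 30.5333
[257.6679 201.8928]
```

View pics/w14b.png

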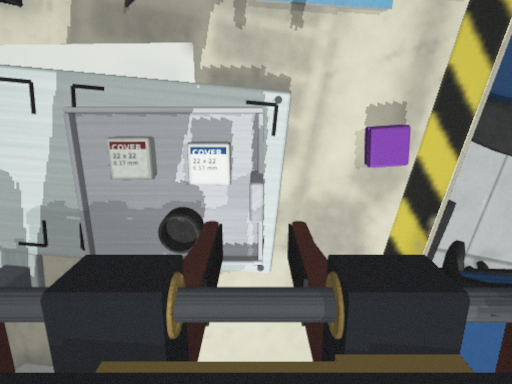

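The tab is centred at (257,198), between the jaws. Descending.

Request:
step_arm(rows=[{"x": 2, "y": 0, "z": -15, "rx": 0, "ry": -0.01, "rz": 0, "grip": 0.6}, {"x": 1, "y": 0, "z": -20, "rx": 0, "ry": 0, "rz": 0, "grip": 0.6}, {"x": 1, "y": 0, "z": -18, "rx": 0, "ry": 0, "rz": 0, "grip": 0.6}, {"x": 0, "y": 0, "z": -8, "rx": 0, "ry": 0, "rz": 0, "grip": 0.6}, {"x": 0, "y": 0, "z": 0, "rx": 0, "ry": 0, "rz": 0, "grip": 0.6}])

```text
clock: 31.0
tool_pos: [0.5762, -0.0969, 0.0549]
eef_rot: [-3.14, 0.002, 0.202]
contact_force: [0.5, 0.1, 0.3]
gripper_width: 0.0352
```

```bash
python3 -c "
from h import *
to(.575,-.1,.037,(np.pi,0,.205))"
```

```text
delta mm [ -1.2  -3.1 -17.9] rot [-0.001 -0.002  0.003] grip 0.0352 F [0.5 0.1 0.3] t 31.0
```

Request:
step_arm(rows=[{"x": -1, "y": -2, "z": -8, "rx": 0, "ry": 0, "rz": 0, "grip": 0.6}, {"x": -1, "y": -2, "z": -7, "rx": 0, "ry": 0, "rz": 0, "grip": 0.6}, {"x": 0, "y": 0, "z": -2, "rx": 0, "ry": 0, "rz": 0, "grip": 1}, {"x": 0, "y": 0, "z": 0, "rx": 0, "ry": 0, "rz": 0, "grip": 1}, {"x": 0, "y": 0, "z": 0, "rx": 0, "ry": 0, "rz": 0, "grip": 1}, {"x": 0, "y": 0, "z": 0, "rx": 0, "ry": 0, "rz": 0, "grip": 1}, {"x": 0, "y": 0, "z": 0, "rx": 0, "ry": 0, "rz": 0, "grip": 1}, {"x": 0, "y": 0, "z": 0, "rx": 0, "ry": 0, "rz": 0, "grip": 1}], newtons=6)

```text
clock: 31.67
tool_pos: [0.5761, -0.1009, 0.0407]
eef_rot: [3.141, -0.003, 0.202]
contact_force: [0.3, -0.6, -2.6]
gripper_width: 0.01
```

```bash
python3 -c "
from h import *
to(.575,-.1,.037,(np.pi,0,.205))"
```

```text
delta mm [-1.1  0.9 -3.7] rot [-0.     0.003  0.003] grip 0.01 F [ 0.3 -0.6 -2.6] t 31.6667
```

Request:
step_arm(rows=[{"x": 0, "y": 5, "z": -1, "rx": 0, "ry": 0, "rz": -0.01, "grip": 1}, {"x": -1, "y": 8, "z": -0.5, "rx": 0, "ry": 0, "rz": -0.02, "grip": 1}, {"x": -1, "y": 10, "z": -0.5, "rx": 0, "ry": 0, "rz": -0.02, "grip": 1}, {"x": -1, "y": 10, "z": -0.5, "rx": 0, "ry": 0, "rz": -0.02, "grip": 1}, {"x": -1, "y": 10, "z": -0.5, "rx": 0, "ry": 0, "rz": -0.02, "grip": 1}])

```text
clock: 32.08
tool_pos: [0.5741, -0.0665, 0.0403]
eef_rot: [3.131, -0.006, 0.098]
contact_force: [-0.6, -3.2, 1.8]
gripper_width: 0.0101
```

```bash
python3 -c "
from h import *
to(.5535,.0889,.040,(np.pi,0,.098))"
```

```text
delta mm [-20.6 155.4  -0.3] rot [ 0.01   0.007 -0.   ] grip 0.0101 F [-0.6 -3.2  1.8] t 32.0833
```

Request:
step_arm(rows=[{"x": -2, "y": 12, "z": -0.3, "rx": 0.004, "ry": 0, "rz": 0, "grip": 1}, {"x": -2, "y": 14, "z": -0.3, "rx": 0.004, "ry": 0, "rz": 0, "grip": 1}, {"x": -2, "y": 14, "z": -0.3, "rx": 0.002, "ry": 0, "rz": 0, "grip": 1}, {"x": -2, "y": 14, "z": -0.3, "rx": 0.002, "ry": 0, "rz": 0, "grip": 1}, {"x": -2, "y": 14, "z": -0.3, "rx": 0, "ry": 0, "rz": 0, "grip": 1}, {"x": -2, "y": 12, "z": -0.3, "rx": 0, "ry": 0, "rz": 0, "grip": 1}, {"x": -2, "y": 8, "z": -0.3, "rx": 0, "ry": 0, "rz": 0, "grip": 1}, {"x": 0, "y": 2, "z": 0, "rx": 0, "ry": 0, "rz": 0, "grip": 1}])

```text
clock: 32.75
tool_pos: [0.5605, 0.0302, 0.0403]
eef_rot: [3.141, -0.012, 0.099]
contact_force: [-0.5, -1.8, -0.3]
gripper_width: 0.0101
```

```bash
python3 -c "
from h import *
to(.5535,.0889,.040,(np.pi,0,.098))"
```

```text
delta mm [-7.  58.7 -0.3] rot [-0.     0.012 -0.001] grip 0.0101 F [-0.5 -1.8 -0.3] t 32.75
```

Request:
step_arm(rows=[{"x": -1, "y": 8, "z": -0.3, "rx": 0, "ry": 0.003, "rz": 0, "grip": 1}, {"x": -1, "y": 12, "z": -0.3, "rx": 0, "ry": 0.003, "rz": 0, "grip": 1}, {"x": -1, "y": 12, "z": -0.3, "rx": 0, "ry": 0, "rz": 0, "grip": 1}, {"x": -1, "y": 10, "z": -0.3, "rx": 0, "ry": 0, "rz": 0, "grip": 1}, {"x": -1, "y": 6, "z": 0, "rx": 0, "ry": 0, "rz": 0, "grip": 1}, {"x": 0, "y": 3, "z": 0, "rx": 0, "ry": 0, "rz": 0, "grip": 1}, {"x": 0, "y": 0, "z": 0, "rx": 0, "ry": 0, "rz": 0, "grip": 1}])

```text
clock: 33.33
tool_pos: [0.5566, 0.0811, 0.0403]
eef_rot: [3.137, -0.007, 0.096]
contact_force: [0.7, -3.9, 3.0]
gripper_width: 0.0101
```

```bash
python3 -c "
from h import *
to(.5535,.0889,.040,(np.pi,0,.098))"
```

```text
delta mm [-3.1  7.8 -0.3] rot [0.004 0.008 0.002] grip 0.0101 F [ 0.7 -3.9  3. ] t 33.3333
```

Request:
step_arm(rows=[{"x": -2, "y": 4, "z": -0.3, "rx": 0.003, "ry": 0.003, "rz": 0, "grip": 1}, {"x": -1, "y": 3, "z": 0, "rx": 0, "ry": 0, "rz": 0, "grip": 1}, {"x": 0, "y": 0, "z": 0, "rx": 0, "ry": 0, "rz": 0, "grip": 1}, {"x": 0, "y": 0, "z": 0, "rx": 0, "ry": 0, "rz": 0, "grip": 1}])

```text
clock: 33.67
tool_pos: [0.5545, 0.0874, 0.0403]
eef_rot: [3.139, -0.006, 0.094]
contact_force: [0.7, -2.5, 2.7]
gripper_width: 0.0098
```

```bash
python3 -c "
from h import *
to(.5535,.0889,.040,(np.pi,0,.098))
im,c=shot('wrist','w15');t,ct=shot('top','t15')
print([proj(c,(.5467,.1586,.026))])
cv2.imwrite('pics/w15b.png',np.vstack([cv2.resize(im[0:250],(600,293)),cv2.resize(t[130:230,170:375],(600,293),interpolation=cv2.INTER_CUBIC)]))"
```

```text
delta mm [-1.   1.5 -0.3] rot [0.002 0.006 0.004] grip 0.0098 F [ 0.7 -2.5  2.7] t 33.6667
[array([130.4616, 233.8984])]
```

View pics/w15b.png

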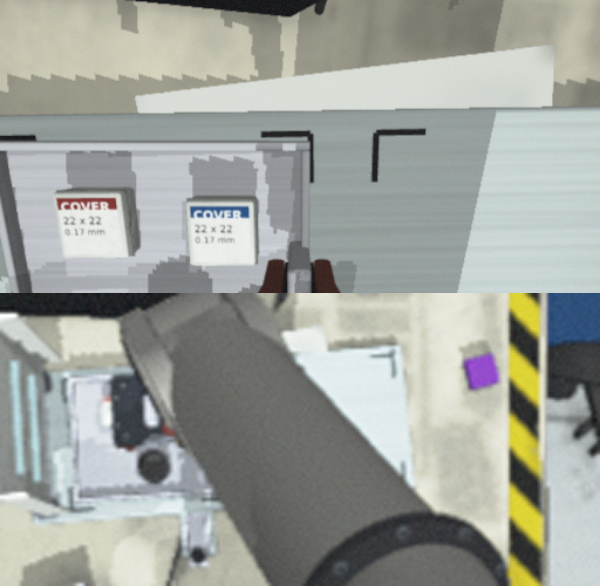

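```bash
python3 -c "
from h import *
c=cam('wrist');k=512/600;g=lambda u,v,z:onz(c,(u*k,v*k),z)
r=g(310,142,.026);b=g(313,132,.012);l=g(5,147,.026);lb=g(0,137,.012)
print('rim fr',r,'bracket',b,'rim left',l, 'dish yaw',np.arctan2(-(l-r)[0],(l-r)[1]),'bracket R far (load)',g(376,131,.012))
ex=np.array([.9952,.098]);ey=np.array([-.098,.9952]);d=(r-b)[:2];print('rim-bracket in chamber x,y mm',d@ex*1000,d@ey*1000)
lamp=np.array([.5467,.1586]);print('dish ctr from corner rel lamp', [((r[:2]-.065*ex+.075*ey)-lamp)@e*1000 for e in(ex,ey)])
"
```

```text
rim fr [0.6176 0.0877 0.026 ] bracket [0.6219 0.0862 0.012 ] rim left [0.6024 0.2252 0.026 ] dish yaw 0.11020347267605288 bracket R far (load) [0.6253 0.0558 0.012 ]
rim-bracket in chamber x,y mm -4.190955206388861 1.8889367969308148
dish ctr from corner rel lamp [np.float64(-1.40567217582523), np.float64(-2.521622505875577)]
```

The dish is within 3 mm of the mark and square to about 0.01 rad. I'll nudge it 2 mm further, release and rise.

Request:
step_arm(rows=[{"x": 0, "y": 2.5, "z": 0, "rx": 0, "ry": 0, "rz": 0, "grip": 1}, {"x": 0, "y": 0, "z": 0, "rx": 0, "ry": 0, "rz": 0, "grip": 1}, {"x": 0, "y": 0, "z": 0, "rx": 0, "ry": 0, "rz": 0, "grip": 0.66}, {"x": 0, "y": 0, "z": 0, "rx": 0, "ry": 0, "rz": 0, "grip": 0.66}, {"x": 0, "y": 0, "z": 0, "rx": 0, "ry": 0, "rz": 0, "grip": 0.66}, {"x": 0, "y": 0, "z": 0, "rx": 0, "ry": 0, "rz": 0, "grip": 0.66}, {"x": 0, "y": 0, "z": 0, "rx": 0, "ry": 0, "rz": 0, "grip": 0.66}])

```text
clock: 34.35
tool_pos: [0.5523, 0.0923, 0.0388]
eef_rot: [-3.141, -0.003, 0.096]
contact_force: [-0.3, -0.3, 0.9]
gripper_width: 0.0298
```

Request:
step_arm(rows=[{"x": 0, "y": 0, "z": 12, "rx": 0, "ry": 0, "rz": 0, "grip": 0.66}, {"x": 0, "y": 0, "z": 25, "rx": 0, "ry": 0, "rz": 0, "grip": 0.66}, {"x": 0, "y": 0, "z": 35, "rx": 0, "ry": 0, "rz": 0, "grip": 0.66}, {"x": 0, "y": -5, "z": 40, "rx": 0, "ry": 0, "rz": 0, "grip": 0.66}, {"x": -3, "y": -5, "z": 40, "rx": 0, "ry": 0, "rz": 0, "grip": 0.66}, {"x": -3, "y": 0, "z": 40, "rx": 0, "ry": 0, "rz": 0, "grip": 0.66}, {"x": 0, "y": 0, "z": 40, "rx": 0, "ry": 0, "rz": 0, "grip": 0.8}, {"x": 0, "y": 0, "z": 40, "rx": 0, "ry": 0, "rz": 0, "grip": 1}])

```text
clock: 35.02
tool_pos: [0.5355, 0.0817, 0.3158]
eef_rot: [-3.14, 0.016, 0.1]
contact_force: [-0.6, 0.9, 0.6]
gripper_width: 0.0199
```

Request:
step_arm(rows=[{"x": 0, "y": 0, "z": 30, "rx": 0, "ry": 0, "rz": 0, "grip": 0.7}, {"x": 0, "y": 0, "z": 0, "rx": 0, "ry": 0, "rz": 0, "grip": 0.7}, {"x": 0, "y": 0, "z": 0, "rx": 0, "ry": 0, "rz": 0, "grip": 0.7}])

```text
clock: 35.27
tool_pos: [0.5375, 0.0834, 0.3606]
eef_rot: [-3.139, -0.002, 0.101]
contact_force: [0.1, 0.4, -0.8]
gripper_width: 0.0263
```

```bash
python3 -c "
from h import *
to(.535,.27,.36)
im,c=shot('wrist','w16');print(cam('top')[2])
for a in (1.5,1.55,1.6,1.65):
  b=np.r_[.5586-.1*.225*(1-np.cos(a)),.0292+.995*.225*(1-np.cos(a)),.0645+.225*np.sin(a)]; print(a,b,proj(c,b),proj(c,b+[.03,0.003,0]))
cv2.imwrite('pics/w16b.png',im)"
```

```text
delta mm [ -2.5 186.6  -0.6] rot [-0.003  0.002 -0.001] grip 0.0263 F [ 0.1  0.4 -0.8] t 35.2667
[0.3769 0.0641 1.1046]
1.5 [0.5377 0.2372 0.2889] [ 47.3887 182.8912] [ 40.5791 141.8572]
1.55 [0.5366 0.2484 0.2895] [ 31.7466 183.0276] [ 24.4036 141.9138]
1.6 [0.5354 0.2596 0.2894] [ 16.5697 182.9903] [  8.7251 141.8871]
1.65 [0.5343 0.2708 0.2888] [  1.9985 182.7797] [ -6.3078 141.7774]
```

View pics/w16b.png

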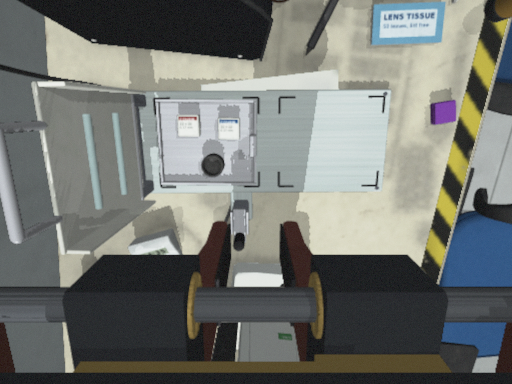

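The dish sits inside the brackets with everything upright in it. The bar is at u≈8, so the hood is at about 1.63 rad. That's my last view; next I move over the bar to close the hood.

Request:
step_arm(rows=[{"x": 0, "y": 25, "z": 0, "rx": 0, "ry": 0, "rz": 0, "grip": 0.62}, {"x": 0, "y": 35, "z": 0, "rx": 0, "ry": 0, "rz": 0, "grip": 0.62}, {"x": 0, "y": 35, "z": 0, "rx": 0, "ry": 0, "rz": 0, "grip": 0.62}, {"x": 0, "y": 35, "z": 0, "rx": 0, "ry": 0, "rz": 0, "grip": 0.62}, {"x": 0, "y": 30, "z": 0, "rx": 0, "ry": 0, "rz": 0, "grip": 0.62}, {"x": 0, "y": 15, "z": 0, "rx": 0, "ry": 0, "rz": 0, "grip": 0.62}, {"x": 0, "y": 2, "z": 0, "rx": 0, "ry": 0, "rz": 0, "grip": 0.62}, {"x": 0, "y": 0, "z": 0, "rx": 0, "ry": 0, "rz": 0, "grip": 0.62}])

```text
clock: 35.98
tool_pos: [0.5311, 0.2629, 0.3505]
eef_rot: [3.139, 0.015, 0.097]
contact_force: [-0.7, -0.6, 0.1]
gripper_width: 0.0331
```

```bash
python3 -c "
from h import *
to(.535,.267,.27)
im,c=shot('wrist','w17')
for a in (1.5,1.6,1.65):
  b=np.r_[.5586-.1*.225*(1-np.cos(a)),.0292+.995*.225*(1-np.cos(a)),.0645+.225*np.sin(a)]; print(a,b,proj(c,b),proj(c,b+[.03,0.003,0]))
g=cv2.cvtColor(im,cv2.COLOR_BGR2GRAY)
for v in (150,170,190): print(v,g[v,200:310:3])"
```

```text
delta mm [  3.9   4.1 -80.5] rot [ 0.004 -0.014  0.003] grip 0.0331 F [-0.7 -0.6  0.1] t 35.9833
1.5 [0.5377 0.2372 0.2889] [290.3523 200.6991] [291.5307 159.0429]
1.6 [0.5354 0.2596 0.2894] [258.9837 201.0251] [259.0175 159.2853]
1.65 [0.5343 0.2708 0.2888] [243.2981 200.8371] [242.7596 159.1938]
150 [195 193 192 192 193 195 195 199 194 193 190 192 194 144 194 215 209 171
 163 132 180 213 204 156 168 145 213 213 214 216 215 216 215 216 215 214
 216]
170 [192 190 192 192 194 193 196 194 196 196 198 194 198 157 188 214 214 180
 159 135 177 213 213 219 197 215 212 213 213 212 214 213 213 213 215 215
 215]
190 [191 195 198 194 196 196 195 198 200 199 198 199 197 168 178 212 213 182
 156 133 174 212 212 209 161 181 180 185 186 203 199 199 199 195 195 198
 197]
```

The intensity profile puts the bar at u≈248, so a≈1.63 and y≈0.267. Descending around it.

Request:
step_arm(rows=[{"x": 2, "y": 2, "z": -15, "rx": 0, "ry": -0.008, "rz": 0, "grip": 0.62}, {"x": 1, "y": 1, "z": -20, "rx": 0, "ry": 0, "rz": 0, "grip": 0.62}, {"x": 0, "y": 1, "z": -18, "rx": 0, "ry": 0, "rz": 0, "grip": 0.62}, {"x": 0, "y": 0, "z": -10, "rx": 0, "ry": 0, "rz": 0, "grip": 0.62}, {"x": 0, "y": 0, "z": 0, "rx": 0, "ry": 0, "rz": 0, "grip": 0.62}])

```text
clock: 36.45
tool_pos: [0.5362, 0.257, 0.2841]
eef_rot: [3.133, 0.006, 0.086]
contact_force: [0.4, 1.7, -1.1]
gripper_width: 0.0332
```

```bash
python3 -c "
from h import *
to(.535,.267,.27)"
```

```text
delta mm [ -1.2  10.  -14.1] rot [ 0.009 -0.006  0.014] grip 0.0332 F [ 0.4  1.7 -1.1] t 36.45
```

Request:
step_arm(rows=[{"x": 0, "y": 3, "z": -8, "rx": 0.005, "ry": 0, "rz": 0, "grip": 0.8}, {"x": 0, "y": 2, "z": -5, "rx": 0, "ry": 0, "rz": 0, "grip": 0.8}, {"x": 0, "y": 0, "z": 0, "rx": 0, "ry": 0, "rz": 0.01, "grip": 0.8}, {"x": 0, "y": 0, "z": 0, "rx": 0, "ry": 0, "rz": 0, "grip": 0.8}])

```text
clock: 36.78
tool_pos: [0.5373, 0.2617, 0.272]
eef_rot: [3.141, 0.004, 0.094]
contact_force: [-0.3, 0.8, -0.6]
gripper_width: 0.0179
```

```bash
python3 -c "
from h import *
to(.535,.267,.27)"
```

```text
delta mm [-2.3  5.3 -2. ] rot [ 0.001 -0.004  0.006] grip 0.0179 F [-0.3  0.8 -0.6] t 36.7833
```

Request:
step_arm(rows=[{"x": 1, "y": -10, "z": 0, "rx": 0, "ry": 0, "rz": 0, "grip": 0.8}, {"x": 1, "y": -15, "z": -1, "rx": 0, "ry": 0, "rz": 0, "grip": 0.8}, {"x": 1, "y": -15, "z": -1, "rx": 0, "ry": 0, "rz": 0, "grip": 0.8}, {"x": 1, "y": -15, "z": -2, "rx": 0, "ry": 0, "rz": 0, "grip": 0.8}, {"x": 1, "y": -15, "z": -4, "rx": 0, "ry": 0, "rz": 0, "grip": 0.8}, {"x": 1, "y": -15, "z": -5, "rx": 0, "ry": 0, "rz": 0, "grip": 0.8}, {"x": 1, "y": -8, "z": -4, "rx": 0, "ry": 0, "rz": 0, "grip": 0.8}])

```text
clock: 37.37
tool_pos: [0.5462, 0.1678, 0.2597]
eef_rot: [-3.136, -0.006, 0.101]
contact_force: [-1.1, 0.9, -0.1]
gripper_width: 0.0176
```

```bash
cat >> h.py <<'E'
def arc():
    s=state();p=s['tool_pos']; a=np.arccos(1-(p[1]-.0292)/(.995*.225)) ; print('p',p,'a(y)',a,'bar z',.0645+.225*np.sin(a),'bar-tcp',.0645+.225*np.sin(a)-p[2],'F',s['contact_force'],'w',s['gripper_width'],'rot',s['eef_rot'])
E
python3 -c "
from h import *
arc()"
```

```text
p [0.5462 0.1678 0.2597] a(y) 1.1798949431926942 bar z 0.2725273474259584 bar-tcp 0.012822581075725314 F [-1.059   0.9443 -0.0556] w 0.017642597208207066 rot [-3.1362 -0.0061  0.1009]
```

Request:
step_arm(rows=[{"x": 0, "y": 0, "z": -5, "rx": 0, "ry": 0, "rz": 0, "grip": 0.8}, {"x": 0, "y": 0, "z": 0, "rx": 0, "ry": 0, "rz": 0, "grip": 1}, {"x": 0, "y": 0, "z": 0, "rx": 0, "ry": 0, "rz": 0, "grip": 1}, {"x": 0, "y": 0, "z": 0, "rx": 0, "ry": 0, "rz": 0, "grip": 1}], newtons=20)

```text
clock: 37.7
tool_pos: [0.5468, 0.165, 0.2546]
eef_rot: [-3.138, -0.007, 0.098]
contact_force: [0.1, -0.9, -0.2]
gripper_width: 0.0095
```

```bash
python3 -c "
from h import *
arc()"
```

```text
p [0.5468 0.165  0.2546] a(y) 1.1663314926034145 bar z 0.2713454544542081 bar-tcp 0.01669564421348635 F [ 0.0791 -0.8624 -0.2208] w 0.009470317179967868 rot [-3.138  -0.0066  0.0977]
```

Request:
step_arm(rows=[{"x": 1, "y": -12, "z": -5.5, "rx": 0, "ry": 0, "rz": 0, "grip": 1}, {"x": 1, "y": -12, "z": -6.5, "rx": 0, "ry": 0, "rz": 0, "grip": 1}, {"x": 1, "y": -11.5, "z": -7.5, "rx": 0, "ry": 0, "rz": 0, "grip": 1}, {"x": 1, "y": -11, "z": -8, "rx": 0, "ry": 0, "rz": 0, "grip": 1}, {"x": 1, "y": -10.5, "z": -9, "rx": 0, "ry": 0, "rz": 0, "grip": 1}, {"x": 1, "y": -10, "z": -9.5, "rx": 0, "ry": 0, "rz": 0, "grip": 1}])

```text
clock: 38.2
tool_pos: [0.5542, 0.097, 0.208]
eef_rot: [-3.135, -0.013, 0.104]
contact_force: [0.6, 2.9, -0.7]
gripper_width: 0.0091
```

```bash
python3 -c "
from h import *
arc()"
```

```text
p [0.5542 0.097  0.208 ] a(y) 0.799113273606907 bar z 0.2257660546643351 bar-tcp 0.01778786752907291 F [ 0.6335  2.8805 -0.7185] w 0.009107089486318214 rot [-3.1346 -0.0128  0.1038]
```

Request:
step_arm(rows=[{"x": 0, "y": -10, "z": -10.5, "rx": 0, "ry": 0.004, "rz": 0, "grip": 1}, {"x": 0, "y": -9.5, "z": -11, "rx": 0, "ry": 0.004, "rz": 0, "grip": 1}, {"x": 1, "y": -8.5, "z": -12, "rx": 0, "ry": 0, "rz": 0, "grip": 1}, {"x": 0, "y": -7.5, "z": -12.5, "rx": 0, "ry": 0, "rz": 0, "grip": 1}, {"x": 1, "y": -6.5, "z": -13, "rx": 0, "ry": 0, "rz": 0, "grip": 1}, {"x": 0, "y": -5.5, "z": -13, "rx": 0, "ry": 0, "rz": 0, "grip": 1}, {"x": 0, "y": -4.5, "z": -13, "rx": 0, "ry": 0, "rz": 0, "grip": 1}])

```text
clock: 38.78
tool_pos: [0.5602, 0.0398, 0.1141]
eef_rot: [-3.127, -0.013, 0.101]
contact_force: [2.5, 4.3, 0.3]
gripper_width: 0.0095
```

```bash
python3 -c "
from h import *
arc()"
```

```text
p [0.5602 0.0398 0.1141] a(y) 0.30852616835767105 bar z 0.1328223134132703 bar-tcp 0.01869258155794684 F [2.5434 4.3078 0.3335] w 0.009538754679448914 rot [-3.1268 -0.0131  0.1011]
```

Request:
step_arm(rows=[{"x": 0, "y": -3, "z": -12, "rx": 0, "ry": 0.004, "rz": 0, "grip": 1}, {"x": 0, "y": -3, "z": -13, "rx": -0.004, "ry": 0.004, "rz": 0, "grip": 1}, {"x": 0, "y": -2, "z": -13, "rx": 0, "ry": 0, "rz": 0, "grip": 1}, {"x": 0, "y": -1, "z": -12, "rx": 0, "ry": 0, "rz": 0, "grip": 1}, {"x": 0, "y": 0, "z": -10, "rx": 0, "ry": 0, "rz": 0, "grip": 1}, {"x": 0, "y": 0, "z": -5, "rx": 0, "ry": 0, "rz": 0, "grip": 1}])

```text
clock: 39.28
tool_pos: [0.5626, 0.0307, 0.0432]
eef_rot: [-3.126, -0.008, 0.102]
contact_force: [-6.9, 2.5, 31.3]
gripper_width: 0.0093
```

```bash
python3 -c "
from h import *
arc()"
```

```text
p [0.5626 0.0307 0.0432] a(y) 0.11678584615939003 bar z 0.09071712481499704 bar-tcp 0.047520332877709154 F [-6.9134  2.5365 31.3341] w 0.009288002813865083 rot [-3.1261 -0.008   0.102 ]
```

The hood is on its stop: 31 N upward, with the bar at shut height. I'll relax, release and rise.

Request:
step_arm(rows=[{"x": 0, "y": 0, "z": 1.5, "rx": 0, "ry": 0, "rz": 0, "grip": 0.66}, {"x": 0, "y": 0, "z": 0, "rx": 0, "ry": 0, "rz": 0, "grip": 0.66}, {"x": 0, "y": 0, "z": 0, "rx": 0, "ry": 0, "rz": 0, "grip": 0.66}, {"x": 0, "y": 0, "z": 0, "rx": 0, "ry": 0, "rz": 0, "grip": 0.66}, {"x": 0, "y": 0, "z": 0, "rx": 0, "ry": 0, "rz": 0, "grip": 0.66}])

```text
clock: 39.7
tool_pos: [0.5591, 0.0258, 0.0406]
eef_rot: [-3.131, 0.001, 0.101]
contact_force: [-0.8, 0.1, 1.2]
gripper_width: 0.0301
```

Request:
step_arm(rows=[{"x": 0, "y": 0, "z": 12, "rx": 0, "ry": 0, "rz": 0, "grip": 0.66}, {"x": 0, "y": 0, "z": 25, "rx": 0, "ry": 0, "rz": 0, "grip": 0.66}, {"x": 0, "y": 0, "z": 30, "rx": 0, "ry": 0, "rz": 0, "grip": 0.66}, {"x": 0, "y": 0, "z": 30, "rx": 0, "ry": 0, "rz": 0, "grip": 0.66}, {"x": -10, "y": 5, "z": 20, "rx": 0, "ry": 0, "rz": 0, "grip": 0.66}, {"x": -20, "y": 12, "z": 5, "rx": 0, "ry": 0, "rz": 0, "grip": 0.66}, {"x": -25, "y": 12, "z": 0, "rx": 0, "ry": 0, "rz": 0, "grip": 0.6}, {"x": -25, "y": 12, "z": 0, "rx": 0, "ry": 0, "rz": 0, "grip": 0.6}])

```text
clock: 40.37
tool_pos: [0.4782, 0.0631, 0.1719]
eef_rot: [-3.132, 0.001, 0.093]
contact_force: [0.5, -0.5, 0.9]
gripper_width: 0.035
```

Request:
step_arm(rows=[{"x": -18, "y": 8, "z": 0, "rx": 0, "ry": 0, "rz": 0, "grip": 0.6}, {"x": 0, "y": 0, "z": 0, "rx": 0, "ry": 0, "rz": 0, "grip": 0.6}, {"x": 0, "y": 0, "z": 0, "rx": 0, "ry": 0, "rz": 0, "grip": 0.6}])

```text
clock: 40.62
tool_pos: [0.4551, 0.0732, 0.1748]
eef_rot: [-3.134, -0.001, 0.098]
contact_force: [0.3, 0.4, 0.3]
gripper_width: 0.0353
```

```bash
python3 -c "
from h import *
to(.42,.0955,.078)
im,c=shot('wrist','w18');t,ct=shot('top','t18')
print('knob pred',proj(c,(.420,.0955,.111)),'bar shut pred',proj(c,(.5586,.0292,.0645)))
h=cv2.cvtColor(im,cv2.COLOR_BGR2HSV)
g=im.max(2); p=proj(c,(.42,.0955,.111)).astype(int)
m=(g<70).astype(np.uint8); m[280:]=0; n,l,s,ce=cv2.connectedComponentsWithStats(m)
for i in range(1,n):
  if 80<s[i,4]<6000: print(s[i],ce[i])
b=proj(c,(.5586,.0292,.0645)).astype(int);gr=cv2.cvtColor(im,cv2.COLOR_BGR2GRAY);print(b,gr[max(b[1],3),b[0]-40:b[0]+41:4])"
```

```text
delta mm [-35.1  22.3 -96.8] rot [-0.007 -0.     0.002] grip 0.0353 F [0.3 0.4 0.3] t 40.6167
knob pred [220.699  247.7862] bar shut pred [323.6471  68.9116]
[107  27  15  84 397] [113.9018  68.1637]
[128  27  13  84 391] [133.7442  68.0256]
[148  27  12  84 388] [153.6314  68.0954]
[169  27  10  84 377] [173.504   67.7374]
[ 87  28  15  84 405] [94.1531 68.8543]
[427 123  28  26  94] [445.6383 139.9787]
[290 130  25  20  93] [297.0215 143.3978]
[  58  199  177   81 4870] [162.0281 259.6791]
[ 288  222  164   58 4406] [353.3096 262.4653]
[323  68] [122 122 124 149 151 147 150 151 150 104 139 137 150 154 151 152 152 202
 201 202 204]
```

Request:
step_arm(rows=[{"x": -12, "y": 8, "z": -5, "rx": 0, "ry": 0, "rz": 0, "grip": 0.5}, {"x": -12, "y": 8, "z": -10, "rx": 0, "ry": 0, "rz": 0, "grip": 0.45}, {"x": -6, "y": 5, "z": -10, "rx": 0, "ry": 0, "rz": 0, "grip": 0.45}, {"x": -2, "y": 2, "z": -5, "rx": 0, "ry": 0, "rz": 0, "grip": 0.45}, {"x": 0, "y": 0, "z": 0, "rx": 0, "ry": 0, "rz": 0, "grip": 0.45}])

```text
clock: 41.13
tool_pos: [0.4289, 0.0942, 0.1445]
eef_rot: [-3.133, -0.004, 0.089]
contact_force: [-0.7, 0.6, -0.0]
gripper_width: 0.0481
```

```bash
python3 -c "
from h import *
ct=cam('top');print('slot before',onz(ct,(170+168/4-.4,135+165/4-.4),.067))
c0=(lambda p:(p[0],p[1],p[2]))(cam('wrist'))
to(.4235,.0957,.078)
im,c=shot('wrist','w19');g=im.max(2);m=(g<70).astype(np.uint8);m[290:]=0;n,l,s,ce=cv2.connectedComponentsWithStats(m)
for i in range(1,n):
  if 80<s[i,4]<9000: print(s[i],ce[i],onz(c,ce[i],.067))
p=proj(c,(.4195,.0955,.111));print('knob pred',p)
for v in (int(p[1])-12,int(p[1])-4,int(p[1])+4): print(v,g[v,200:312:4])"
```

```text
slot before [0.5461 0.1742 0.067 ]
delta mm [ -5.4   1.5 -66.5] rot [-0.009  0.003  0.011] grip 0.0481 F [-0.7  0.6 -0. ] t 41.1333
[ 96   0  16  77 439] [103.4465  37.4214] [0.5352 0.2072 0.067 ]
[120   0  14  77 432] [126.375  37.463] [0.5365 0.1917 0.067 ]
[144   0  12  76 415] [149.2843  36.9494] [0.5382 0.1761 0.067 ]
[167   0  11  76 406] [172.2414  36.6897] [0.5398 0.1606 0.067 ]
[191   0  10  75 424] [195.3844  36.434 ] [0.5413 0.1449 0.067 ]
[474  95  34  30 134] [495.9328 114.5299] [ 0.509  -0.0711  0.067 ]
[321  99  28  29 141] [328.1844 118.461 ] [0.4956 0.0474 0.067 ]
[223 166  12  39 147] [228.9048 185.6735] [0.4395 0.1151 0.067 ]
[214 202  11  38 131] [218.9618 218.6336] [0.4124 0.121  0.067 ]
[241 207  24  35 679] [252.7526 224.6465] [0.4099 0.0943 0.067 ]
knob pred [251.2008 234.4673]
222 [ 54  67 161 158 135  59 158 116 118 141 143  27  29  37  33  26  74 148
 147 149 149 148 149 154 150 153 126  57]
230 [ 56  41  25 152  58 136 155 117 121 146 120  35  38  40  37  39  36 151
 151 151 149 151 154 153 151 102  21  57]
238 [ 50  26  28 149  73 152 159 116 120 144 146  59  42  45  53  39 146 146
 146 148 149 147 148 148 149  94  26  27]
```

Request:
step_arm(rows=[{"x": -3, "y": 0, "z": -10, "rx": 0, "ry": 0.003, "rz": 0, "grip": 0.45}, {"x": -2, "y": 0, "z": -20, "rx": 0, "ry": 0.003, "rz": 0, "grip": 0.45}, {"x": -2, "y": 0, "z": -18, "rx": -0.004, "ry": 0, "rz": 0.005, "grip": 0.45}, {"x": 0, "y": 0, "z": -10, "rx": 0, "ry": 0, "rz": 0, "grip": 0.45}, {"x": 0, "y": 0, "z": 0, "rx": 0, "ry": 0, "rz": 0, "grip": 0.45}])

```text
clock: 41.6
tool_pos: [0.4271, 0.0924, 0.085]
eef_rot: [-3.135, -0.004, 0.089]
contact_force: [0.1, 0.3, -0.6]
gripper_width: 0.048
```

```bash
python3 -c "
from h import *
to(.4225,.0957,.078)"
```

```text
delta mm [-4.6  3.3 -7. ] rot [-0.007  0.003  0.011] grip 0.048 F [ 0.1  0.3 -0.6] t 41.6
```

Request:
step_arm(rows=[{"x": -3, "y": 2, "z": -4, "rx": 0, "ry": 0, "rz": 0.005, "grip": 0.45}, {"x": -1, "y": 1, "z": -2, "rx": 0, "ry": 0, "rz": 0, "grip": 0.45}, {"x": 0, "y": 0, "z": 0, "rx": 0, "ry": 0, "rz": 0, "grip": 1}, {"x": 0, "y": 0, "z": 0, "rx": 0, "ry": 0, "rz": 0, "grip": 1}, {"x": 0, "y": 0, "z": 0, "rx": 0, "ry": 0, "rz": 0, "grip": 1}, {"x": 0, "y": 0, "z": 0, "rx": 0, "ry": 0, "rz": 0, "grip": 1}, {"x": 0, "y": 0, "z": 0, "rx": 0, "ry": 0, "rz": 0, "grip": 1}, {"x": 0, "y": 0, "z": 0, "rx": 0, "ry": 0, "rz": 0, "grip": 1}])

```text
clock: 42.27
tool_pos: [0.4253, 0.0958, 0.0803]
eef_rot: [-3.134, -0.007, 0.092]
contact_force: [0.6, 1.3, -4.9]
gripper_width: 0.0156
```

Request:
step_arm(rows=[{"x": 0, "y": 0, "z": 0, "rx": 0, "ry": 0, "rz": 0, "grip": 1}, {"x": 0, "y": 0, "z": 0, "rx": 0, "ry": 0, "rz": 0, "grip": 1}])

```text
clock: 42.43
tool_pos: [0.4252, 0.0958, 0.0803]
eef_rot: [-3.134, -0.007, 0.092]
contact_force: [0.5, 1.4, -2.0]
gripper_width: 0.0155
```

Gripped the knob at 15.5 mm. Pushing it home by 25 mm or a little more, until the stop is felt.

Request:
step_arm(rows=[{"x": 6, "y": 0.6, "z": 0, "rx": 0, "ry": 0, "rz": 0, "grip": 1}, {"x": 6, "y": 0.6, "z": 0, "rx": 0, "ry": 0, "rz": 0, "grip": 1}, {"x": 6, "y": 0.6, "z": 0, "rx": 0, "ry": 0, "rz": 0, "grip": 1}, {"x": 5, "y": 0.5, "z": 0, "rx": 0, "ry": 0, "rz": 0, "grip": 1}, {"x": 3, "y": 0.3, "z": 0, "rx": 0, "ry": 0, "rz": 0, "grip": 1}, {"x": 2, "y": 0, "z": 0, "rx": 0, "ry": 0, "rz": 0, "grip": 1}])

```text
clock: 42.93
tool_pos: [0.4503, 0.0985, 0.0801]
eef_rot: [-3.137, 0.004, 0.093]
contact_force: [-12.6, 1.2, 16.6]
gripper_width: 0.0154
```

```bash
python3 -c "
from h import *
to(.45,.098,.08)"
```

```text
delta mm [-0.3 -0.5 -0.1] rot [-0.004 -0.005  0.007] grip 0.0154 F [-12.6   1.2  16.6] t 42.9333
```

It travelled 25.1 mm, then met 12.6 N of resistance, so the catch is home. Releasing and retreating.

Request:
step_arm(rows=[{"x": -0.5, "y": 0, "z": 0, "rx": 0, "ry": 0, "rz": 0, "grip": 0.55}, {"x": 0, "y": 0, "z": 0, "rx": 0, "ry": 0, "rz": 0, "grip": 0.55}, {"x": 0, "y": 0, "z": 0, "rx": 0, "ry": 0, "rz": 0, "grip": 0.55}, {"x": 0, "y": 0, "z": 0, "rx": 0, "ry": 0, "rz": 0, "grip": 0.55}, {"x": 0, "y": 0, "z": 0, "rx": 0, "ry": 0, "rz": 0, "grip": 0.55}, {"x": 0, "y": 0, "z": 15, "rx": 0, "ry": 0, "rz": 0, "grip": 0.55}, {"x": 0, "y": 0, "z": 30, "rx": 0, "ry": 0, "rz": 0, "grip": 0.55}, {"x": 0, "y": 0, "z": 35, "rx": 0, "ry": 0, "rz": 0, "grip": 0.55}])

```text
clock: 43.6
tool_pos: [0.4488, 0.0967, 0.1567]
eef_rot: [-3.137, 0.014, 0.092]
contact_force: [0.4, -0.4, 0.3]
gripper_width: 0.0395
```

Request:
step_arm(rows=[{"x": 0, "y": 0, "z": 35, "rx": 0, "ry": 0, "rz": 0, "grip": 0.55}, {"x": 0, "y": 0, "z": 35, "rx": 0, "ry": 0, "rz": 0, "grip": 0.55}, {"x": 0, "y": -20, "z": 30, "rx": 0, "ry": 0, "rz": 0, "grip": 0.55}, {"x": 5, "y": -35, "z": 10, "rx": 0, "ry": 0, "rz": 0, "grip": 0.55}, {"x": 5, "y": -35, "z": 0, "rx": 0, "ry": 0, "rz": 0, "grip": 0.55}, {"x": 0, "y": 0, "z": 0, "rx": 0, "ry": 0, "rz": 0, "grip": 0.55}, {"x": 0, "y": 0, "z": 0, "rx": 0, "ry": 0, "rz": 0, "grip": 0.55}])

```text
clock: 44.18
tool_pos: [0.4629, 0.0046, 0.2817]
eef_rot: [-3.138, -0.005, 0.096]
contact_force: [-0.1, 0.4, 0.0]
gripper_width: 0.0395
```

```bash
python3 -c "
from h import *
to(.46,0,.25)
im,c=shot('wrist','w20')
print('knob home pred',proj(c,(.444,.0973,.111)),'drawn',proj(c,(.419,.095,.111)),'bar',proj(c,(.5572,.0285,.0645)))
g=im.max(2);m=(g<70).astype(np.uint8);m[290:]=0;n,l,s,ce=cv2.connectedComponentsWithStats(m)
for i in range(1,n):
  if 60<s[i,4]<3000: print(s[i],ce[i],onz(c,ce[i],.067))
b=proj(c,(.5572,.0285,.0645)).astype(int);print(b,cv2.cvtColor(im,cv2.COLOR_BGR2GRAY)[b[1],b[0]-30:b[0]+31:3])"
```

```text
delta mm [ -2.9  -4.6 -31.7] rot [-0.004  0.004  0.004] grip 0.0395 F [-0.1  0.4  0. ] t 44.1833
knob home pred [165.6231 185.6064] drawn [167.1533 208.3344] bar [241.65    82.8876]
[459   0  27  47 744] [472.6667  19.4328] [ 0.6434 -0.2079  0.067 ]
[482  21  30  42 995] [498.5196  41.8241] [ 0.6247 -0.2411  0.067 ]
[130  53   8  58 168] [133.4405  81.756 ] [0.5468 0.1473 0.067 ]
[ 73  54  11  58 182] [77.7582 82.6044] [0.5401 0.2085 0.067 ]
[ 87  54  10  58 180] [91.5944 81.7944] [0.5424 0.1933 0.067 ]
[101  54  10  58 177] [105.4859  81.6949] [0.5439 0.178  0.067 ]
[115  54  10  57 175] [119.4743  81.5429] [0.5456 0.1626 0.067 ]
[444  55  26  51 661] [456.4236  80.18  ] [ 0.5824 -0.2062  0.067 ]
[431 115  25  50 615] [442.9041 139.6195] [ 0.5174 -0.2071  0.067 ]
[ 442  147   70   68 1607] [475.4524 178.1686] [ 0.4767 -0.2563  0.067 ]
[187 160   8  28 154] [190.3961 173.3831] [0.45  0.08  0.067]
[419 170  24  45 545] [430.1193 192.6697] [ 0.4541 -0.2071  0.067 ]
[160 172  20  19 258] [169.3411 180.6047] [0.4388 0.1046 0.067 ]
[241  82] [155 155 155 129 128 127 154 153 155 117 147 128 155 156 153 153 154 152
 152 155 206]
```

```bash
python3 -c "
from cell import *
print(job_done())"
```

```text
the job is handed in; nothing more can be done
None
```

I handed the job in at about 44 s of the 210 s allowed. `job_done` gives no verdict, so what follows rests on my own checks.

**What I did**
1. I drew the catch back 24 mm and swung the hood to about 1.63 rad.
2. I stood the two white cover-slip boxes and the dust cap in the dish. I saw no third white box anywhere on the bench.
3. I slid the dish along the deck by its tab to the lamp mark, then shut the hood and pushed the catch home.

**Last checks**
- **Dish:** it was about 1.4 and 2.5 mm off the lamp mark along the two deck axes, and square to about 0.01 rad. I then nudged it about 2 mm further. The last picture I viewed, before the hood came down, showed it inside the brackets with all three items upright.
- **Hood:** it met its stop with 31 N at the bar, at the shut height. I did not measure its final angle directly.
- **Catch:** it travelled 25.1 mm and then met a 12.6 N stop. A last picture, checked by pixel position rather than viewed, has the knob at its home position.
- **Robot:** the gripper is clear of everything, with no contact force.

**What went wrong on the way**
- **Catch:** my first pull started before the jaws had closed. The catch did not move, and I repeated it.
- **Hood:** the bar slipped out of the grip once during opening, so I reseated it and pushed it caged between the fingers.
- **Box A:** it had been knocked to the bench edge before I reached it, and I picked it up from there.
- **Hood vent slots:** in my final check they read 2 to 4 mm from where they were at the start, which I put down to measuring error.
- **Bystanders:** I did not measure their positions at the end.

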